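Tighten the spindle cap with the click wrench

TASK

On the repair bench, put the box end of the click wrench fully down over the square spindle cap of the drive unit and turn the cap clockwise until the wrench clicks. Stop as soon as it has clicked, before the handle is forced on to its end stop, then let go and leave the wrench sitting on the cap. Leave the other things on the bench where they are.

Things in the scene. Friction and masses are not known exactly. Their poses are not given: they have to be found in the camera images.
- unit: Drive unit fixed to the bench: black base plate 200 x 180 mm, 36 mm high, from x = -80 to +120 mm and y = +-90 mm of its origin; on it a round spindle tower 80 mm across. Where x is above 60 mm stand a coil block and a motor can, up to 82 mm high. Origin: at bench height on the vertical spindle axis. x points away from the robot, give or take 0.3 rad.
- seat (a point): Centre of the flat top of the steel collar (68 mm across) on top of the unit's spindle tower, 90 mm above the bench, under the square cap. The wrench is fully down when the underside of its box end lies on this face; let go, it droops about 0.13 rad on the cap.
- cap: Square steel cap on the spindle, 32 mm across flats, 23 mm high, topped by a round nose 7 mm high that tapers from 32 to 22 mm across. Origin: on the axis at its underside; flats square to its x and y; z up. Tightening is clockwise from above (yaw falls), with a light drag (up to 0.22 N m) for a further 0.2 to 0.65 rad, not known beforehand; then it comes up hard.
- wrench: Box end of the loose click wrench: steel block 48 x 48 mm, 26 mm high, with a square through hole 34 mm across, flats square to its x and y, inside a round collar 77 mm across that belongs to the handle. Origin: hole centre at the underside; z up; the handle points along -x. Lies flat on the bench, the way up it is used. Whole wrench about 0.44 kg, balancing about 106 mm from the hole centre.
- handle: Handle of the wrench, hinged to the box end about the hole's axis; same origin and axes as the box end. Driven clockwise it is rigid to 1.3 N m (11.8 N at point grip), then trips: it runs ahead of the box end and its resistance falls steadily to nothing at 0.27 rad, a hard stop. Bent 0.06 rad it has clicked; 0.24 is forced to the stop. Let go, it springs back straight. Anticlockwise: rigid.
- grip (a point): A point in the rubber grip, near the balance point, 110 mm from the hole centre along the handle, at the grip's mid height (13 mm). The grip is a bar 22 mm wide and 26 mm high, from 87 to 197 mm from the hole centre, its underside level with that of the box end; x runs along it towards the box end.
- screwdriver: Bystander: screwdriver with a wooden handle lying beyond the unit; leave alone. Origin: about its middle, on the bench.
- can: Bystander: plain metal can 56 mm across, 150 mm high, standing at the robot's right. Origin: centre of its underside.
- transformer: Bystander: small transformer 60 x 66 x 50 mm at the robot's left. Origin: centre of its underside.
Things that resemble listed ones, but are neither listed nor needed, are in the scene too. Of the things like the wrench, leave any that is green; of the rest the larger one is meant.

How it is judged:
By the outcome, as a careful person would: the job done as asked, in the order asked, and still so for the second after the job is handed in, with the robot touching nothing.
It also fails if it takes over 64 s, if anything falls off the work surface, if the arm or the gripper's body presses on something with over 40 N, if the wrist force passes 120 N, or if a joint passes its speed limit or range.

ROBOT

A 7-joint arm with a two-finger parallel gripper is mounted at the origin on the work surface. World frame = base frame: x ahead of the robot, y to its left, z up, the work surface at z = 0. Lengths are in m, angles in rad, forces in N, time in s.
With the tool pointing down it reaches from about 0.425 to 0.975 m from the base axis. Payload 16.7 kg.
Tool frame: the origin (TCP) lies midway between the tips of the shut fingers; the grasp point (between the pads) lies 19 mm behind it; z points along the fingers, y is the direction in which the jaws open and shut (so a half turn about z gives the same grasp; the last joint's range is limited). The gripper opens to 85 mm and grips with 20 to 120 N. Pads are 22 mm wide; open, the fingers measure 114 mm over their backs; the gripper's body (76 mm by 85 mm) begins 54 mm behind the grasp point. The pads swing forward as they close: fully open they stand 13 mm farther back than shut.
Start: joints at [-1.478, 0.426, 0.074, 1.606, -0.034, 1.111, -0.067], TCP at [0.162, 0.655, 0.231] pointing down, gripper open.
Joint ranges: [-2.85, 2.85], [-0.5, 2.14], [-1.23, 1.37], [0.21, 2.46], [-1.02, 4.16], [0.16, 2.05], [-2.73, 2.73]. Speed limits (rad/s): [1.89, 1.89, 2.39, 2.39, 3.01, 3.01, 3.01].

INTERFACE

Orientations are given as a unit quaternion [w, x, y, z].
In Python, from plant import status, optics, ticket gives the robot as it stands.
- The arm moves only by the tool apply_moves, never from a script. Its argument "plan" is a list of rows, each an object with "grip": the finger opening in mm, from 0 to 85.4; "translation": the shift along the world's x, y, z in mm, a list of three; "rot": the turn, a rotation vector about the world's x, y, z in rad, a list of three. In form: [{"grip": grip, "translation": [tx, ty, tz], "rot": [rx, ry, rz]}, ...]. A call has 1 to 8 rows; each row is the pose to reach, as a shift and turn from the pose commanded when the call began; what a row does not reach only later rows make up. A row lasts 1/12 s, in which the tool goes at most 41.7 mm and 7.16 degrees, less where a joint would pass 70% of its speed; a pose out of reach is approached as far as the arm can. A call with a gripper value outside its range is refused whole. The fingers move at their own pace and stop on an object; "newtons" is the grip in N (left out, the last holds). Time passes only in rows, so rows that repeat a pose let the fingers close. It gives the time, the measured TCP pose, the force and the opening at its end, in the units of the state.
- status.get_obs(): the state, without advancing time (a new reading comes with each control period).
- optics.snapshot(name): name is "side" or "top" or "wrist"; returns a dict with "frame" (420x560x3 uint8, red, green, blue), "fx", "fy", "cx", "cy" (pixels), "xyz" and "rotation" of the camera in the world. Camera axes: x right, y up, looking along -z (the intrinsics and any distortion apply to the point x, -y, -z); pixel columns grow to the right and rows downward; lengths in m; the calibration is good to about 2 mm. A picture is of the moment at which its call begins. There is no depth.
- ticket.sign_off(): hands the job in, once; it reports no verdict.
The state is a dict: "t": time; "joint_positions": joint angles; "qvel": joint speeds; "tau": joint torques, N m; "position": TCP position; "ee_rot": TCP orientation; "ft_force": force on the tool from outside, world axes, zero at the start; "wrist_torque": the same for the moment, N m; "opening": finger opening in m.
Only numpy, scipy, OpenCV 4.12 (cv2) and the standard library are available. Lean on these libraries where they do the work, as an engineer would, in place of code of your own. Each camera call takes 0.05 s, during which the arm holds its last target.

## Working session

There is one attempt and no reset: what is moved stays moved. The work goes in short steps, Python scripts to look and compute and a tool call to move; the robot and the scene stay as the last step left them, time stands still between calls to the robot, and variables do not carry over. Pictures are saved under pics/ and viewed, and the job is handed in when it is done.

Besides the shell and the picture viewer there is one more tool, called after "Request:" by a JSON object that holds its "op" and its "data", one argument or row to a line. apply_moves: Moves the arm, as the interface text tells. Its arguments: {"type":"object","properties":{"plan":{"type":"array"},"newtons":{"type":"number"}},"required":["plan"]}

```bash
mkdir -p pics; ls; cat > h.py <<'E'
import numpy as np,cv2,json,pickle
from plant import status,optics,ticket
def snap(n,tag):
    s=optics.snapshot(n); cv2.imwrite(f'pics/{tag}.png',s['frame'][:,:,::-1]); pickle.dump(s,open(f'pics/{tag}.pkl','wb')); return s
def load(tag): return pickle.load(open(f'pics/{tag}.pkl','rb'))
def ray(s,u,v):
    K=np.array([[s['fx'],0,s['cx']],[0,s['fy'],s['cy']],[0,0,1.]])
    d=np.array(s.get('distortion',np.zeros(5)),float).ravel()
    p=cv2.undistortPoints(np.array([[[u,v]]],float),K,d)[0,0]
    R=np.array(s['rotation']); 
    if R.shape==(4,):
        from scipy.spatial.transform import Rotation as Ro
        R=Ro.from_quat(np.r_[R[1:],R[0]]).as_matrix()
    return np.array(s['xyz']),R@np.array([p[0],-p[1],-1.])
def at(s,u,v,z):
    o,d=ray(s,u,v); return o+d*(z-o[2])/d[2]
def proj(s,P):
    R=np.array(s['rotation'])
    if R.shape==(4,):
        from scipy.spatial.transform import Rotation as Ro
        R=Ro.from_quat(np.r_[R[1:],R[0]]).as_matrix()
    c=(np.atleast_2d(P)-np.array(s['xyz']))@R
    K=np.array([[s['fx'],0,s['cx']],[0,s['fy'],s['cy']],[0,0,1.]])
    d=np.array(s.get('distortion',np.zeros(5)),float).ravel()
    q=np.c_[c[:,0],-c[:,1],-c[:,2]]
    return cv2.projectPoints(q,np.zeros(3),np.zeros(3),K,d)[0][:,0]
def crop(tag,out,u0,v0,u1,v1,k):
    s=load(tag); c=s['frame'][v0:v1,u0:u1,::-1]
    cv2.imwrite(f'pics/{out}.png',cv2.resize(c,None,fx=k,fy=k,interpolation=cv2.INTER_CUBIC))
E
python3 - <<'E'
from h import *
for n in ['top','side','wrist']:
    s=snap(n,n+'0'); print({k:(v if k!='frame' else v.shape) for k,v in s.items()})
print(status.get_obs())
E
```

```text
pics
{'frame': (420, 560, 3), 'fx': 426.1293894055074, 'fy': 426.1293894055074, 'cx': 274.20461870597114, 'cy': 204.79385103136292, 'xyz': array([ 0.41330161, -0.00450411,  1.11553647]), 'rotation': array([ 0.7115007 ,  0.04804329, -0.04512806, -0.69958706])}
{'frame': (420, 560, 3), 'fx': 444.1568247968226, 'fy': 444.1568247968226, 'cx': 279.3958722956367, 'cy': 213.09264646958917, 'xyz': array([-0.08516275, -0.71992118,  1.09202878]), 'rotation': array([ 0.8678671 ,  0.34798392, -0.13404736, -0.32824563])}
{'frame': (420, 560, 3), 'fx': 300.7622693397888, 'fy': 300.7622693397888, 'cx': 278.645073823769, 'cy': 213.7080257617813, 'xyz': array([0.08554212, 0.6740572 , 0.37441738]), 'rotation': array([ 0.77816547, -0.12219719, -0.09451466,  0.60876377])}
{'t': 0.15, 'joint_positions': array([-1.47752278,  0.42660546,  0.07385399,  1.60644357, -0.03410712,
        1.11080874, -0.06705108]), 'qvel': array([ 0.00132329, -0.00196247, -0.00054903, -0.00247551,  0.00126997,
       -0.00068858,  0.00222814]), 'tau': array([ 5.77284722e-03, -9.50318241e+01,  3.76444951e+00, -4.63765740e+01,
        1.94941345e-02,  7.64394208e-03, -2.04201388e-05]), 'position': array([0.16220964, 0.65489695, 0.23076723]), 'ee_rot': array([-3.18335223e-05,  1.21080806e-01,  9.92642526e-01, -5.02055881e-04]), 'ft_force': array([-0.42213951,  0.11476944,  1.11465032]), 'wrist_torque': array([0.01353505, 0.01641246, 0.00582743]), 'opening': 0.08521093677859294}
```

View pics/top0.png

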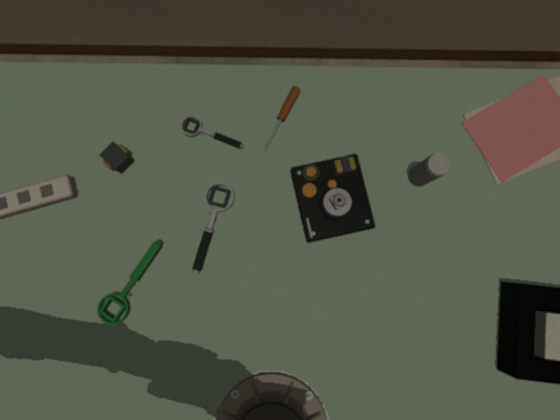

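View pics/side0.png

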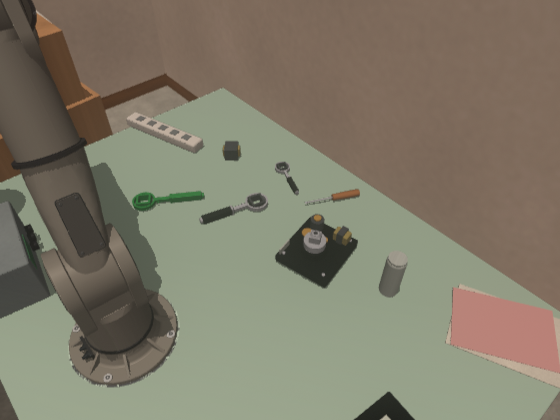

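View pics/wrist0.png

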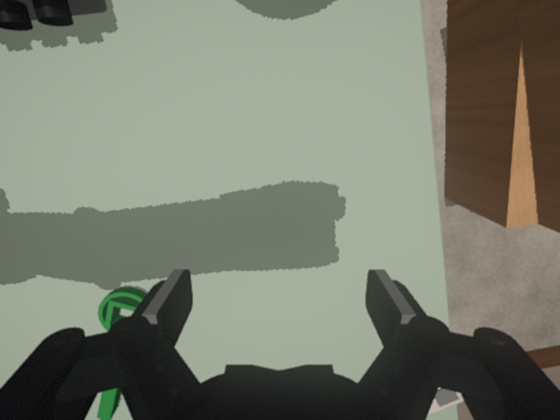

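Wrench-like things in the top view: a small black-gripped one (192,127)–(241,146), a larger black-gripped one (220,197)–(198,269), and a green one (114,307)–(158,243). The larger black-gripped one fits: it is not green, and it is the larger of the rest. I'll confirm in an enlarged crop.

```bash
python3 - <<'E'
from h import *
crop('top0','c1',170,170,270,280,7)
crop('top0','c2',280,140,390,250,5.4)
crop('side0','c3',190,180,370,300,4.4)
E
```

```text
(no output)
```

View pics/c1.png

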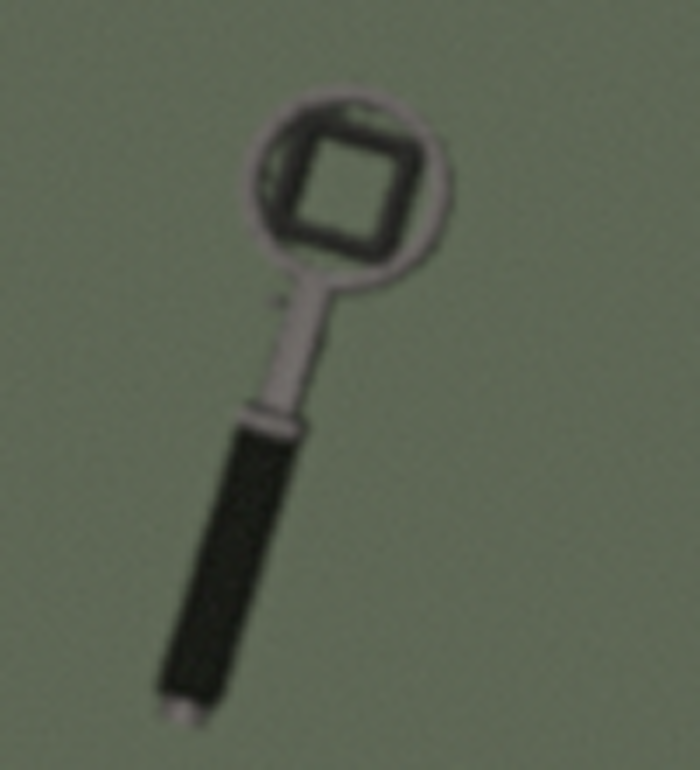

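View pics/c2.png

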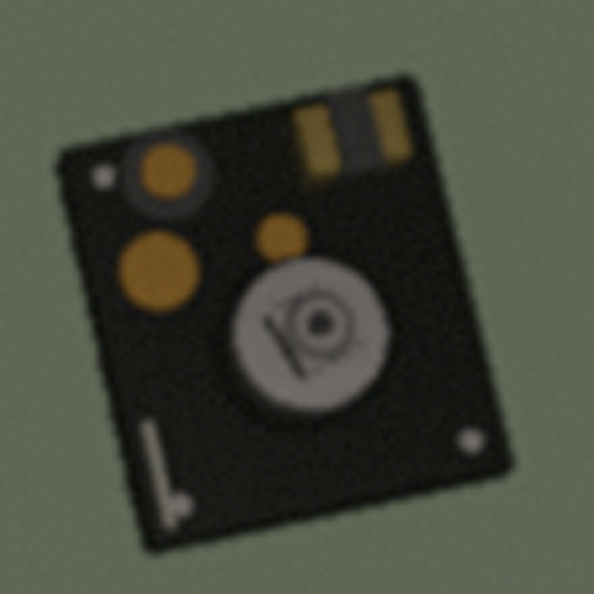

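View pics/c3.png

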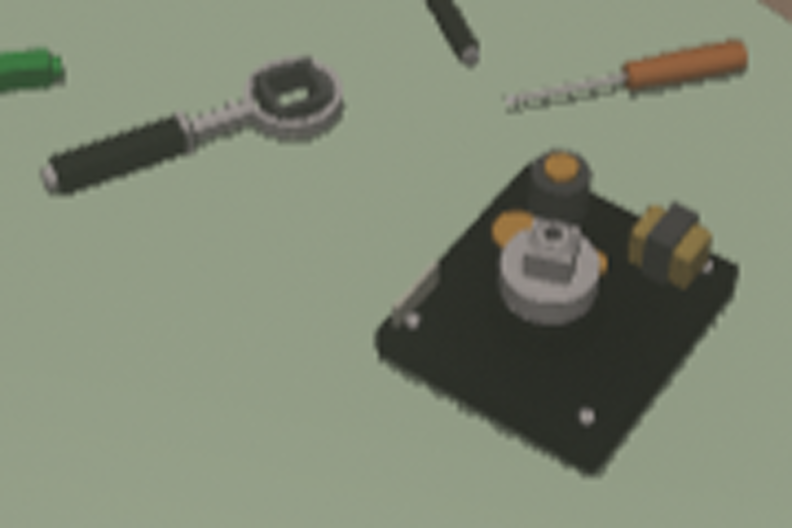

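The crop confirms it: box ring centre at about (220,197), black grip, handle end at (196,271). The unit's cap is at about (339,200) with its flats turned by about 30°. Now the coarse positions.

```bash
python3 - <<'E'
from h import *
s=load('top0')
c=lambda u,v:(u/7+170,v/7+170)
for p,z in [((350,190),.026),((183,710),.015),((270,425),.026),((192,695),.026)]: print(p,at(s,*c(*p),z).round(4))
d=lambda u,v:(u/5.4+280,v/5.4+140)
for n,p,z in [('nose',(320,323),.12),('collar',(311,333),.09),('c1',(60,155),.036),('c2',(410,78),.036),('c3',(512,468),.036),('c4',(150,550),.036),('motor',(168,170),.08),('coil',(355,135),.07)]: print(n,at(s,*d(*p),z).round(4))
S=load('side0')
e=lambda u,v:(u/4.4+190,v/4.4+180)
for n,p,z in [('ring',(293,92),.026),('hend',(52,178),.015),('nose',(553,233),.12),('collar',(549,272),.09)]: print(n,at(S,*e(*p),z).round(4))
print('can',at(s,437,165,.15),'trans',at(s,117,157,.05),'small',at(s,192,127,.02),at(s,241,146,.01))
E
```

```text
(350, 190) [0.5754 0.1418 0.026 ]
(183, 710) [0.3843 0.1977 0.015 ]
(270, 425) [0.488  0.1681 0.026 ]
(192, 695) [0.39   0.1926 0.026 ]
nose [ 0.5597 -0.1525  0.12  ]
collar [ 0.5595 -0.1529  0.09  ]
c1 [ 0.6512 -0.0409  0.036 ]
c2 [ 0.6917 -0.2086  0.036 ]
c3 [ 0.5047 -0.2549  0.036 ]
c4 [ 0.4634 -0.0852  0.036 ]
motor [ 0.6353 -0.089   0.08  ]
coil [ 0.6555 -0.1764  0.07  ]
ring [0.5755 0.1366 0.026 ]
hend [0.388  0.1939 0.015 ]
nose [ 0.562  -0.1547  0.12  ]
collar [ 0.5555 -0.1601  0.09  ]
can [ 0.64038319 -0.37410676  0.15      ] trans [0.67142914 0.40614986 0.05      ] small [0.76357849 0.2234192  0.02      ] [0.71653472 0.09255281 0.01      ]
```

Request:
{"op": "apply_moves", "data": {
  "plan": [
    {"grip": 85, "translation": [154, -242, 0], "rot": [0, 0, 0]},
    {"grip": 85, "translation": [154, -242, 0], "rot": [0, 0, 0]},
    {"grip": 85, "translation": [308, -484, 0], "rot": [0, 0, -0.04]},
    {"grip": 85, "translation": [308, -484, 0], "rot": [0, 0, -0.04]},
    {"grip": 85, "translation": [308, -484, 0], "rot": [0, 0, -0.04]},
    {"grip": 85, "translation": [308, -484, 0], "rot": [0, 0, -0.04]},
    {"grip": 85, "translation": [308, -484, 0], "rot": [0, 0, -0.04]},
    {"grip": 85, "translation": [308, -484, 0], "rot": [0, 0, -0.04]}
  ]
}}

```text
t: 0.82
position: [0.3418, 0.372, 0.2313]
ee_rot: [-0.0, 0.141, 0.99, 0.0]
ft_force: [0.7, 0.2, -0.3]
opening: 0.085
```

```bash
python3 - <<'E'
from h import *
o=status.get_obs(); print(o['t'],o['position'],o['joint_positions'])
E
```

```text
0.8167 [0.34183976 0.37197447 0.23129851] [-1.1419431   0.14575768  0.2073659   1.98997801 -0.03558338  1.00921169
  0.37027001]
```

Request:
{"op": "apply_moves", "data": {
  "plan": [
    {"grip": 85, "translation": [128, -201, 0], "rot": [0, 0, 0]},
    {"grip": 85, "translation": [128, -201, 0], "rot": [0, 0, 0]},
    {"grip": 85, "translation": [128, -201, 0], "rot": [0, 0, 0]},
    {"grip": 85, "translation": [128, -201, 0], "rot": [0, 0, 0]},
    {"grip": 85, "translation": [128, -201, 0], "rot": [0, 0, 0]},
    {"grip": 85, "translation": [128, -201, 0], "rot": [0, 0, 0]},
    {"grip": 85, "translation": [128, -201, 0], "rot": [0, 0, 0]},
    {"grip": 85, "translation": [128, -201, 0], "rot": [0, 0, 0]}
  ]
}}

```text
t: 1.48
position: [0.4699, 0.1713, 0.2312]
ee_rot: [-0.0, 0.143, 0.99, -0.0]
ft_force: [0.3, -0.5, 0.0]
opening: 0.085
```

```bash
python3 - <<'E'
from h import *
s=snap('wrist','w1')
o=status.get_obs(); print(o['t'],o['position'],o['joint_positions'],o['ee_rot'])
print(s['xyz'],s['rotation'])
crop('w1','w1b',0,0,560,420,1.42)
E
```

```text
1.5333 [0.46923203 0.17273903 0.23118451] [-0.83787455  0.13840221  0.39457053  2.00902316 -0.06292185  1.00588648
  0.87384321] [-1.49735951e-04  1.41515139e-01  9.89936079e-01 -5.34305281e-05]
[0.39404915 0.19372774 0.37498554] [ 0.79126365 -0.12396499 -0.09213727  0.59164622]
```

View pics/w1b.png

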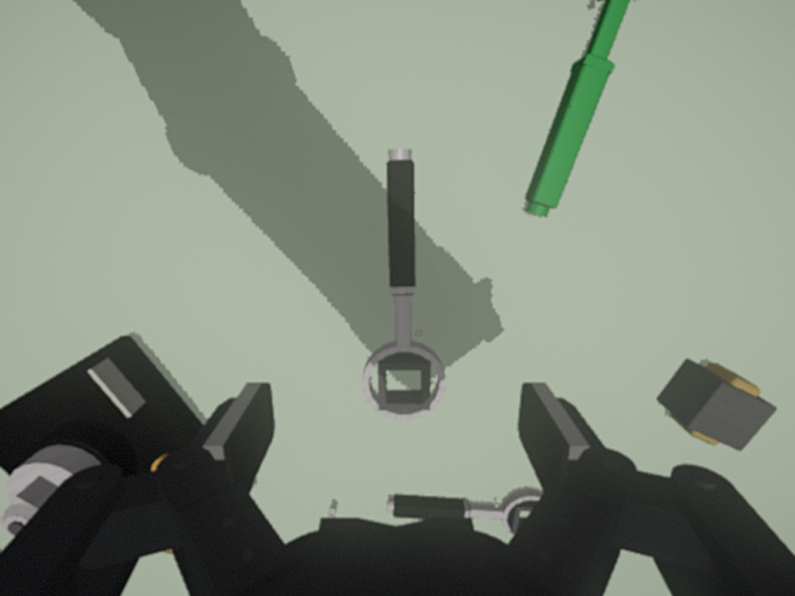

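The wrench lies along the middle of the wrist view: grip from about (400,160) to (402,290), ring centre at about (404,381) in this 1.42x picture. Measuring it.

```bash
python3 - <<'E'
from h import *
crop('w1','w1c',240,95,330,300,3.9)
s=load('w1'); k=1.42
for n,p,z in [('ring',(404,379),.026),('grip top end',(400.5,162),.026),('grip low',(402,286),.026)]: 
    print(n,at(s,p[0]/k,p[1]/k,z).round(4))
crop('w1','w1d',240,230,330,300,8)
E
```

```text
ring [0.5726 0.1486 0.026 ]
grip top end [0.3918 0.198  0.026 ]
grip low [0.4879 0.1713 0.026 ]
```

View pics/w1c.png

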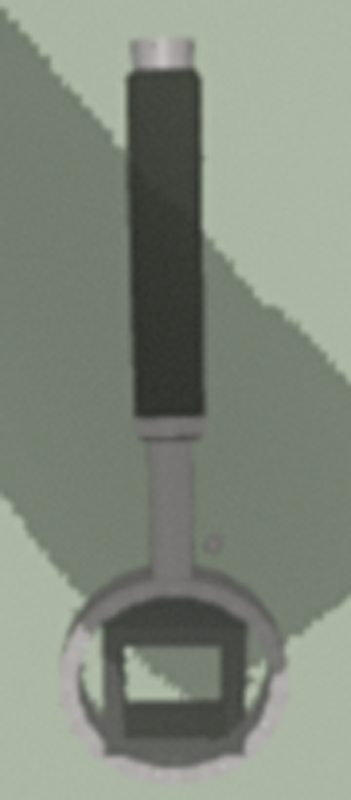

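View pics/w1d.png

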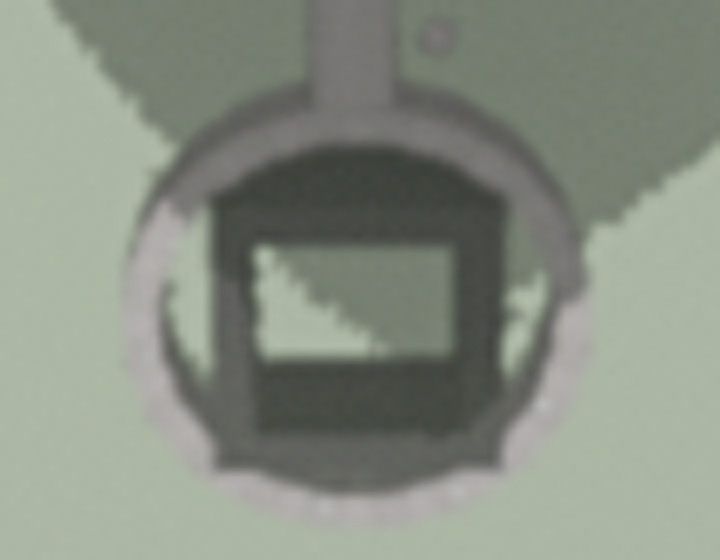

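Request:
{"op": "apply_moves", "data": {
  "plan": [
    {"grip": 85, "translation": [-3, 5, -50], "rot": [0, 0, 0.017]},
    {"grip": 85, "translation": [-3, 5, -100], "rot": [0, 0, 0.017]},
    {"grip": 85, "translation": [-3, 5, -100], "rot": [0, 0, 0.017]},
    {"grip": 85, "translation": [-3, 5, -100], "rot": [0, 0, 0.017]},
    {"grip": 85, "translation": [-3, 5, -100], "rot": [0, 0, 0.017]},
    {"grip": 85, "translation": [-3, 5, -100], "rot": [0, 0, 0.017]}
  ]
}}

```text
t: 2.03
position: [0.4667, 0.1789, 0.1326]
ee_rot: [0.0, 0.132, 0.991, 0.0]
ft_force: [1.0, 0.0, -0.1]
opening: 0.0848
```

```bash
python3 - <<'E'
from h import *
s=snap('wrist','w2')
o=status.get_obs(); print(o['t'],o['position'],o['joint_positions'],o['ee_rot'])
crop('w2','w2b',0,0,560,420,1.42)
snap('top','t2');snap('side','s2')
crop('t2','t2b',170,170,270,280,7)
E
```

```text
2.0833 [0.46700909 0.1788524  0.13288036] [-0.81105341  0.27343941  0.3697734   2.10512788 -0.13936637  0.78330847
  0.95058199] [8.12687159e-04 1.32214768e-01 9.91220439e-01 7.97981323e-04]
```

View pics/w2b.png

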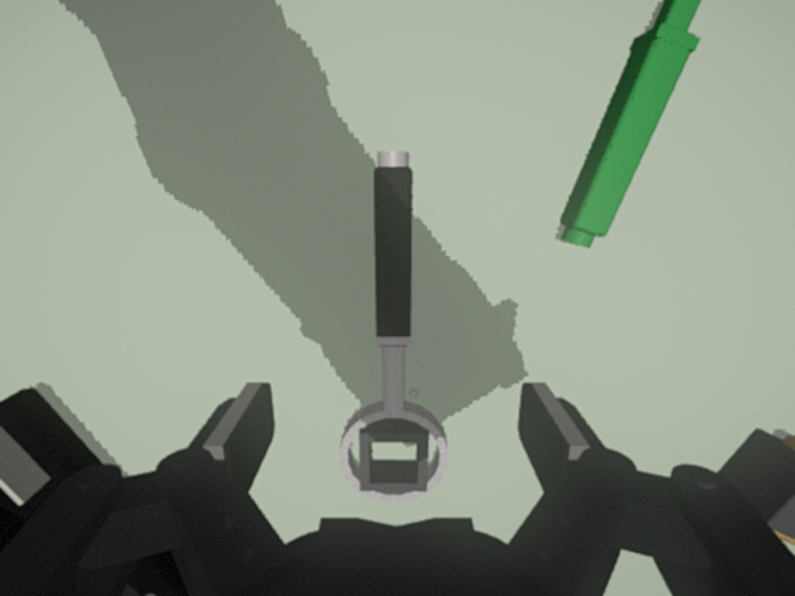

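View pics/s2.png

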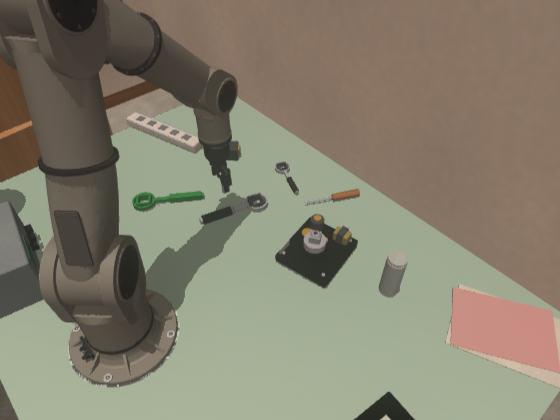

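```bash
python3 - <<'E'
from h import *
s=load('w2'); k=1.42
P={}
for n,p,z in [('ring',(394,453),.026),('far',(393,169),.026),('low',(394,336),.026)]: 
    P[n]=at(s,p[0]/k,p[1]/k,z); print(n,P[n].round(4))
d=P['far']-P['ring']; print(np.degrees(np.arctan2(d[1],d[0])),np.linalg.norm(d),np.linalg.norm(P['low']-P['ring']))
print('grip',P['ring']+d/np.linalg.norm(d)*.11)
d=P['far']-P['low'];print(np.degrees(np.arctan2(d[1],d[0])))
E
```

```text
ring [0.5728 0.1488 0.026 ]
far [0.3914 0.1978 0.026 ]
low [0.4885 0.1718 0.026 ]
164.89297247843564 0.18788382529463063 0.08737530252266888
grip [0.4665928  0.17749079 0.026     ]
165.04115074071555
```

View pics/t2b.png

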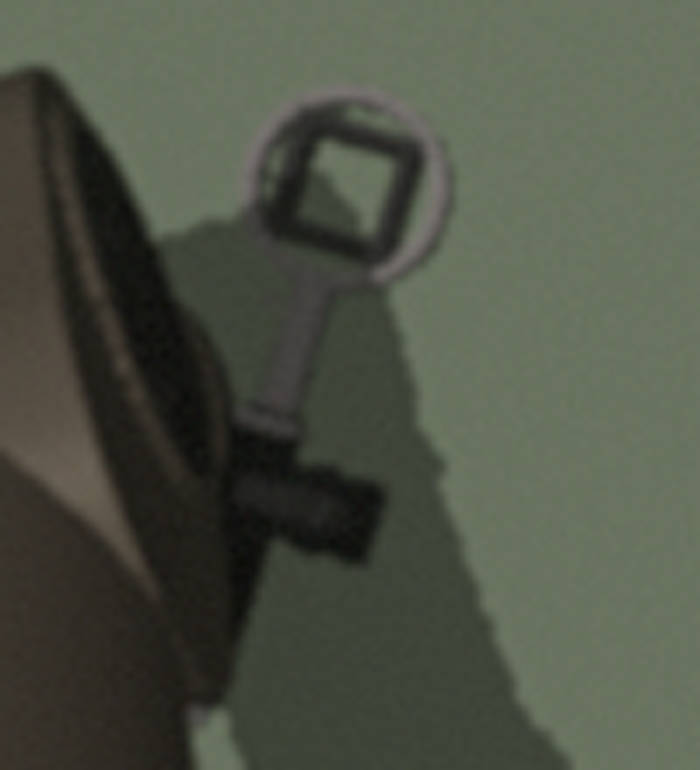

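Request:
{"op": "apply_moves", "data": {
  "plan": [
    {"grip": 85, "translation": [0, -1.5, -40], "rot": [0, 0, 0]},
    {"grip": 85, "translation": [0, -1.5, -80], "rot": [0, 0, 0]},
    {"grip": 85, "translation": [0, -1.5, -110], "rot": [0, 0, 0]},
    {"grip": 85, "translation": [0, -1.5, -120], "rot": [0, 0, 0]},
    {"grip": 85, "translation": [0, -1.5, -128], "rot": [0, 0, 0]},
    {"grip": 85, "translation": [0, -1.5, -128], "rot": [0, 0, 0]},
    {"grip": 85, "translation": [0, -1.5, -128], "rot": [0, 0, 0]}
  ]
}}

```text
t: 2.77
position: [0.4671, 0.1768, 0.0046]
ee_rot: [0.001, 0.133, 0.991, 0.0]
ft_force: [-0.3, -0.3, 0.1]
opening: 0.0854
```

```bash
python3 - <<'E'
from h import *
s=snap('wrist','w3')
crop('w3','w3b',0,0,560,420,1.42)
o=status.get_obs(); print(o['t'],o['position'],o['ft_force'])
E
```

```text
2.8167 [0.46729727 0.17691356 0.00486919] [ 1.18079904  0.49380776 -0.50419708]
```

View pics/w3b.png

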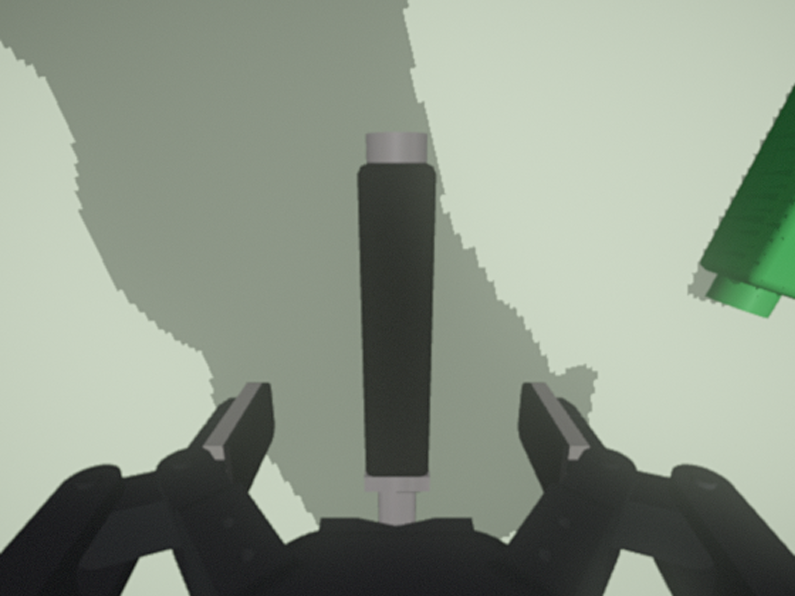

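The grip stands centred between the jaws (cols 362–432 between pads at 273 and 520). Closing.

Request:
{"op": "apply_moves", "data": {
  "plan": [
    {"grip": 10, "translation": [0, 0, 0], "rot": [0, 0, 0]},
    {"grip": 10, "translation": [0, 0, 0], "rot": [0, 0, 0]},
    {"grip": 10, "translation": [0, 0, 0], "rot": [0, 0, 0]},
    {"grip": 10, "translation": [0, 0, 0], "rot": [0, 0, 0]},
    {"grip": 10, "translation": [0, 0, 0], "rot": [0, 0, 0]},
    {"grip": 10, "translation": [0, 0, 0], "rot": [0, 0, 0]},
    {"grip": 10, "translation": [0, 0, 0], "rot": [0, 0, 0]},
    {"grip": 10, "translation": [0, 0, 0], "rot": [0, 0, 0]}
  ],
  "newtons": 80
}}

```text
t: 3.48
position: [0.4663, 0.1765, 0.0038]
ee_rot: [-0.0, 0.132, 0.991, 0.0]
ft_force: [-3.0, -1.1, 15.3]
opening: 0.0202
```

Request:
{"op": "apply_moves", "data": {
  "plan": [
    {"grip": 10, "translation": [0, 0, 10], "rot": [0, 0, 0]},
    {"grip": 10, "translation": [0, 0, 40], "rot": [0, 0, 0]},
    {"grip": 10, "translation": [0, 0, 80], "rot": [0, 0, 0]},
    {"grip": 10, "translation": [0, 0, 120], "rot": [0, 0, 0]},
    {"grip": 10, "translation": [0, 0, 160], "rot": [0, 0, 0]},
    {"grip": 10, "translation": [0, 0, 200], "rot": [0, 0, 0]},
    {"grip": 10, "translation": [0, 0, 220], "rot": [0, 0, 0]},
    {"grip": 10, "translation": [0, 0, 220], "rot": [0, 0, 0]}
  ]
}}

```text
t: 4.15
position: [0.4679, 0.1771, 0.2281]
ee_rot: [0.002, 0.133, 0.991, 0.002]
ft_force: [1.1, 0.8, -4.3]
opening: 0.0204
```

```bash
python3 - <<'E'
from h import *
s=snap('wrist','w4')
crop('w4','w4b',0,0,560,420,1.42)
o=status.get_obs(); print(o['t'],o['position'],o['ft_force'],o['wrist_torque'],o['opening'],s['xyz'])
print(ray(s,278,213)[1],at(s,278,213,.12),at(s,100,213,.12),at(s,278,100,.12))
snap('side','s4')
E
```

```text
4.2 [0.46680537 0.17678483 0.22532087] [-0.23288446  0.25741153 -5.87430084] [-0.01316619  0.09526335  0.00784028] 0.020352594565990846 [0.39086769 0.19728106 0.37149147]
[ 0.29662966 -0.07847368 -0.95176828] [0.46924794 0.17654548 0.12      ] [0.42790977 0.02621576 0.12      ] [0.37958734 0.20111285 0.12      ]
```

View pics/w4b.png

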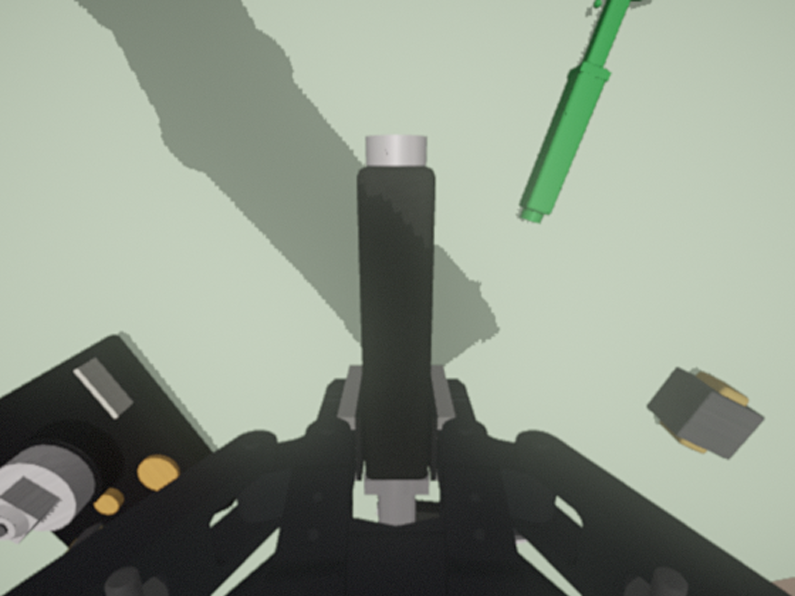

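View pics/s4.png

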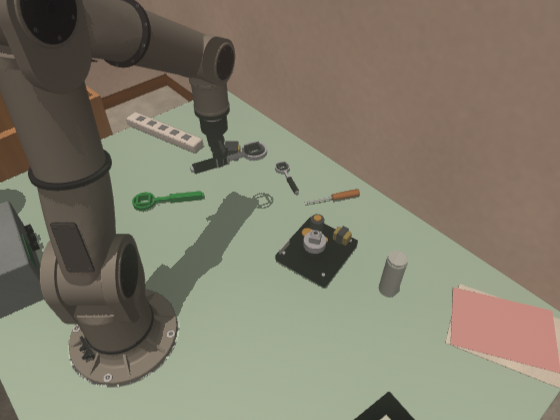

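Request:
{"op": "apply_moves", "data": {
  "plan": [
    {"grip": 10, "translation": [100, -225, 0], "rot": [0, 0, 0]},
    {"grip": 10, "translation": [100, -225, 0], "rot": [0, 0, 0]},
    {"grip": 10, "translation": [100, -225, 0], "rot": [0, 0, 0]},
    {"grip": 10, "translation": [100, -225, 0], "rot": [0, 0, 0]},
    {"grip": 10, "translation": [100, -225, 0], "rot": [0, 0, 0]},
    {"grip": 10, "translation": [100, -225, 0], "rot": [0, 0, 0]},
    {"grip": 10, "translation": [100, -225, 0], "rot": [0, 0, 0]},
    {"grip": 10, "translation": [100, -225, 0], "rot": [0, 0, 0]}
  ]
}}

```text
t: 4.92
position: [0.5653, -0.0514, 0.2209]
ee_rot: [-0.002, 0.135, 0.991, -0.001]
ft_force: [0.3, 0.8, -4.5]
opening: 0.0204
```

Request:
{"op": "apply_moves", "data": {
  "plan": [
    {"grip": 10, "translation": [0, 0, 0], "rot": [0, 0, 0]},
    {"grip": 10, "translation": [0, 0, 0], "rot": [0, 0, 0]},
    {"grip": 10, "translation": [0, 0, 0], "rot": [0, 0, 0]}
  ]
}}

```text
t: 5.17
position: [0.5657, -0.0473, 0.2226]
ee_rot: [-0.001, 0.132, 0.991, -0.0]
ft_force: [-0.0, 0.5, -5.7]
opening: 0.0203
```

```bash
python3 - <<'E'
from h import *
s=snap('wrist','w5')
crop('w5','w5b',0,0,560,420,1.42)
o=status.get_obs(); print(o['t'],o['position'],o['ee_rot'],o['ft_force'],o['wrist_torque'],s['xyz'],s['rotation'])
E
```

```text
5.2167 [ 0.56585574 -0.0473942   0.2228909 ] [-3.98108657e-04  1.31682141e-01  9.91291910e-01  5.91607265e-05] [-0.25824263  0.67125472 -3.97588556] [0.01964674 0.00362056 0.00348963] [ 0.48960987 -0.0266585   0.36646351] [ 0.78471056 -0.12239641 -0.09317677  0.60047193]
```

View pics/w5b.png

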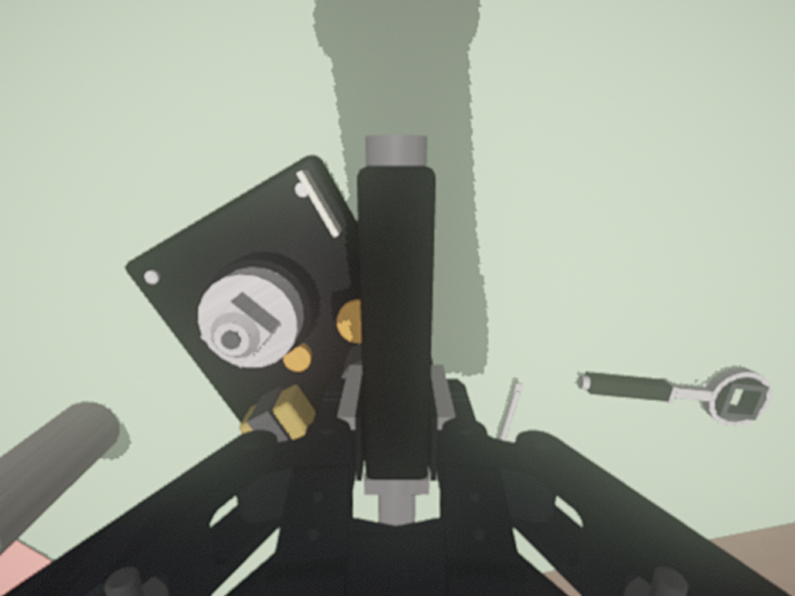

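```bash
python3 - <<'E'
from h import *
crop('w5','w5c',130,180,220,265,8)
E
```

```text
(no output)
```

View pics/w5c.png

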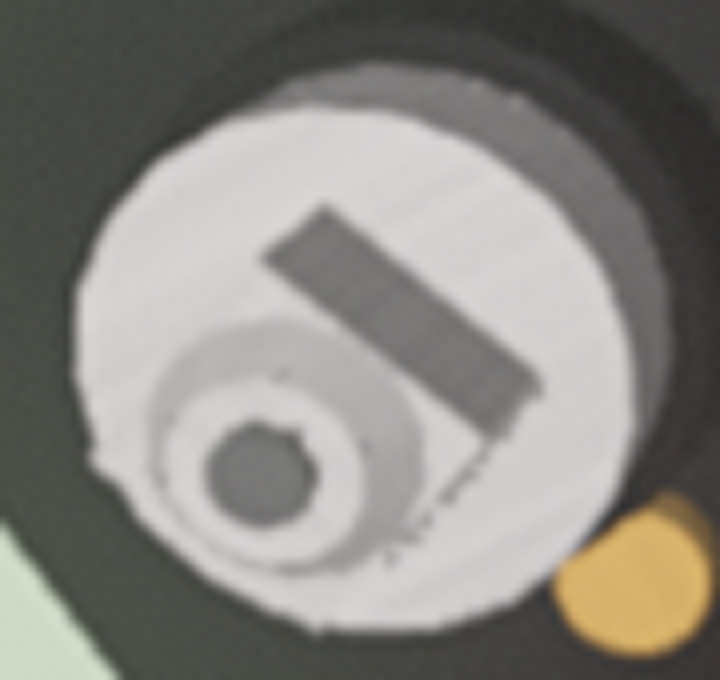

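```bash
python3 - <<'E'
from h import *
s=load('w5'); c=lambda p:(p[0]/8+130-.44,p[1]/8+180-.44)
P={n:at(s,*c(p),z) for n,p,z in [('A',(322,205),.09),('B',(545,388),.09),('At',(262,257),.113),('Bt',(490,440),.113),('nose',(263,474),.12),('collar',(355,368),.09)]}
for n in P: print(n,P[n].round(4))
for a,b in [('A','B'),('At','Bt')]:
    d=P[b]-P[a]; L=np.linalg.norm(d); ang=np.degrees(np.arctan2(d[1],d[0])); n=np.array([d[1],-d[0]])/L
    m=(P[a]+P[b])[:2]/2
    print(a,b,L,ang,ang%90,'centre',m+n[:2]*.016, m-n[:2]*.016)
# collar fit: points on ellipse
import itertools
pts=[(75,330),(635,420),(330,103),(390,632),(160,165),(580,235),(300,625),(600,520)]
Q=np.array([at(s,*c(p),.09)[:2] for p in pts])
A=np.c_[2*Q,np.ones(len(Q))]; x=np.linalg.lstsq(A,(Q**2).sum(1),rcond=None)[0]; print('collar fit',x[:2],np.sqrt(x[2]+x[:2]@x[:2]))
E
```

```text
A [ 0.5392 -0.1482  0.09  ]
B [ 0.5682 -0.1304  0.09  ]
At [ 0.539  -0.1467  0.113 ]
Bt [ 0.566  -0.1299  0.113 ]
nose [ 0.5611 -0.1527  0.12  ]
collar [ 0.5597 -0.1519  0.09  ]
A B 0.03400901808446434 31.561696386979516 31.561696386979516 centre [ 0.5621089  -0.15290967] [ 0.54535957 -0.12564321]
At Bt 0.03178246872258816 31.844313050402246 31.844313050402246 centre [ 0.56091712 -0.1518642 ] [ 0.54403351 -0.12468068]
collar fit [ 0.56110362 -0.15234364] 0.034265910295489796
```

Request:
{"op": "apply_moves", "data": {
  "plan": [
    {"grip": 10, "translation": [-98, -163, 0], "rot": [0, 0, 0.817]},
    {"grip": 10, "translation": [-98, -163, 0], "rot": [0, 0, 0.817]},
    {"grip": 10, "translation": [-98, -163, 0], "rot": [0, 0, 0.817]},
    {"grip": 10, "translation": [-98, -163, 0], "rot": [0, 0, 0.817]},
    {"grip": 10, "translation": [-98, -163, 0], "rot": [0, 0, 0.817]},
    {"grip": 10, "translation": [-98, -163, 0], "rot": [0, 0, 0.817]},
    {"grip": 10, "translation": [-98, -163, 0], "rot": [0, 0, 0.817]},
    {"grip": 10, "translation": [-98, -163, 0], "rot": [0, 0, 0.817]}
  ]
}}

```text
t: 5.88
position: [0.4681, -0.2114, 0.2235]
ee_rot: [0.0, -0.274, 0.962, 0.0]
ft_force: [0.2, -0.2, -2.6]
opening: 0.0201
```

Request:
{"op": "apply_moves", "data": {
  "plan": [
    {"grip": 10, "translation": [0, 0, 0], "rot": [0, 0, 0]},
    {"grip": 10, "translation": [0, 0, 0], "rot": [0, 0, 0]},
    {"grip": 10, "translation": [0, 0, 0], "rot": [0, 0, 0]},
    {"grip": 10, "translation": [0, 0, 0], "rot": [0, 0, 0]}
  ]
}}

```text
t: 6.22
position: [0.4684, -0.2111, 0.2232]
ee_rot: [-0.0, -0.272, 0.962, -0.0]
ft_force: [0.7, 0.1, -4.3]
opening: 0.0206
```

```bash
cat >> h.py <<'E'
def pose():
    o=status.get_obs(); q=o['ee_rot']; 
    from scipy.spatial.transform import Rotation as Ro
    R=Ro.from_quat(np.r_[q[1:],q[0]]).as_matrix()
    x=R[:,0]; h=np.degrees(np.arctan2(x[1],x[0]))%360   # handle dir
    hole=o['position']-.11*np.array([x[0],x[1],0])
    print('t %.2f'%o['t'],'tcp',o['position'].round(4),'handle %.2f'%h,'hole',hole[:2].round(4),'tilt x,y',R[2,0].round(4),R[2,1].round(4),'F',o['ft_force'].round(1),'T',o['wrist_torque'].round(2),'op',round(o['opening']*1000,1),'q',o['joint_positions'].round(2))
E
python3 - <<'E'
from h import *
pose()
snap('top','t6');snap('side','s6');snap('wrist','w6')
crop('t6','t6b',270,130,390,250,5)
crop('s6','s6b',230,140,390,280,5)
pose()
E
```

```text
t 6.22 tcp [ 0.4684 -0.2111  0.2232] handle 211.54 hole [ 0.5622 -0.1536] tilt x,y 0.0002 -0.0 F [ 0.7  0.1 -4.3] T [-0.04  0.03 -0.04] op 20.6 q [-0.16  0.18  0.53  2.   -0.11  0.99  2.53]
t 6.37 tcp [ 0.4683 -0.2114  0.2233] handle 211.57 hole [ 0.5621 -0.1538] tilt x,y 0.0002 -0.0001 F [ 0.5 -1.  -3.8] T [-0.07  0.02  0.04] op 20.3 q [-0.16  0.18  0.53  2.   -0.11  0.99  2.54]
```

View pics/t6b.png

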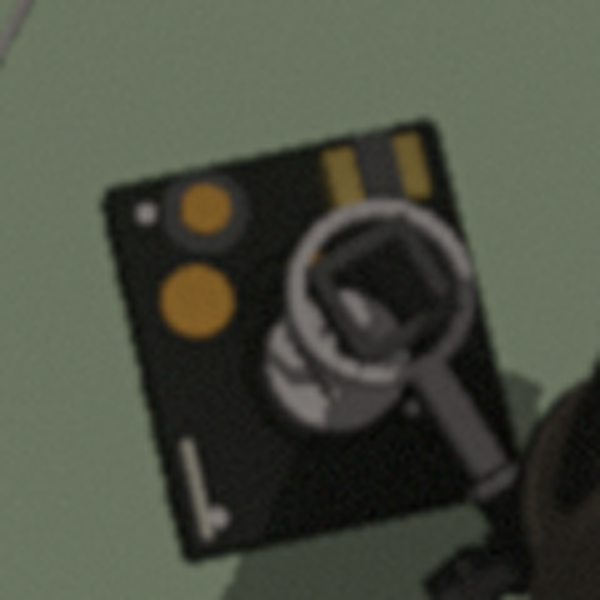

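View pics/s6b.png

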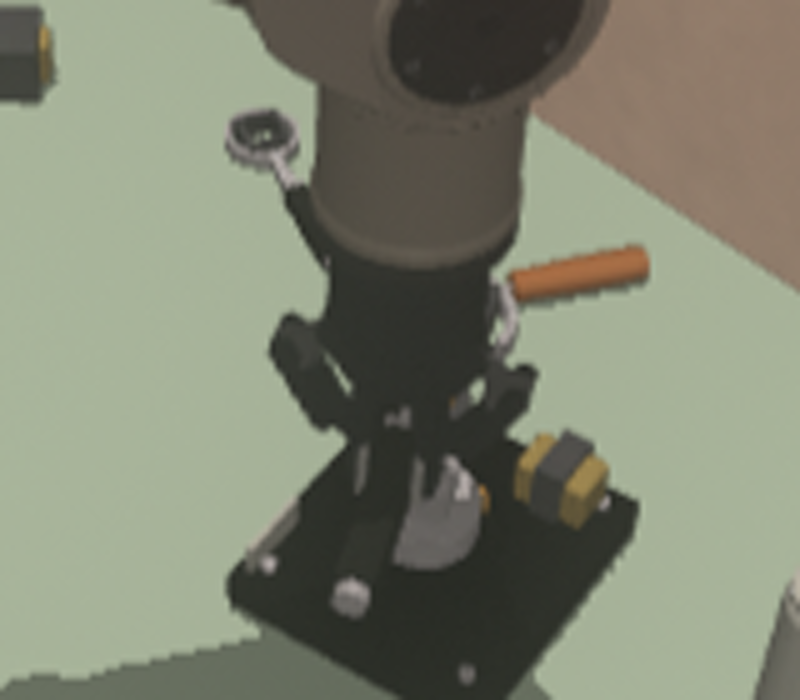

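```bash
python3 - <<'E'
from h import *
s=load('t6')
print(at(s,380/5+270-.4,290/5+130-.4,.245), proj(s,[[.5621,-.1538,.245],[.561,-.1525,.12]]))
E
```

```text
[ 0.5671054  -0.14713129  0.245     ] [[348.83711512 190.03745   ]
 [339.25047579 199.27325703]]
```

```bash
python3 - <<'E'
from h import *
def ov(tag,out,c,zt,u0,v0,k,w):
    s=load(tag); im=cv2.resize(s['frame'][v0:v0+w,u0:u0+w,::-1],None,fx=k,fy=k,interpolation=cv2.INTER_CUBIC)
    im=np.clip(im.astype(float)*1.8,0,255).astype(np.uint8)
    t=np.linspace(0,2*np.pi,90)
    for z,col in [(zt,(0,0,255)),(zt-.026,(255,255,0))]:
        P=np.c_[c[0]+.0385*np.cos(t),c[1]+.0385*np.sin(t),0*t+z]
        for u,v in proj(s,P): cv2.circle(im,(int((u-u0+.5)*k),int((v-v0+.5)*k)),1,col,-1)
    return im
a=ov('t6','',(.5621,-.1538),.245,310,150,8,70)
b=ov('top0','',(.5728,.1488),.026,190,165,8,70)
cv2.imwrite('pics/ov1.png',np.hstack([a,b])[:, :][::1])
im=np.hstack([a,b]); cv2.imwrite('pics/ov1.png',cv2.resize(im,(800,400)))
E
```

```text
(no output)
```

View pics/ov1.png

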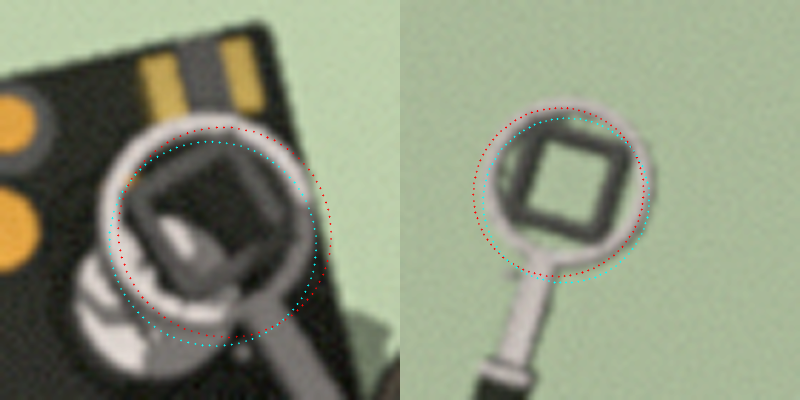

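```bash
python3 - <<'E'
from h import *
s=load('w5'); t=load('top0'); S=load('side0'); w4=load('w4')
for n,p,z in [('c4',(316,155),.036),('c3',(127,266),.036),('bolt3',(151.5,277),.038),('bolt4',(303,190),.038),('smallring',(740,396),.02),('smalltip',(588,382),.01),('orange',(297,358),.037)]:
    P=at(s,p[0]/1.42,p[1]/1.42,z); print(n,'wrist',P.round(4),'top px pred',proj(t,P).round(1),'side pred',proj(S,P).round(1))
for n,P in [('nose',[.5611,-.1527,.12]),('collar',[.5611,-.1523,.09]),('ring',[.5728,.1488,.026]),('gripfar',[.3914,.1978,.026])]: print(n,'top',proj(t,P).round(1),'side',proj(S,P).round(1))
E
python3 - <<'E'
import sys; sys.path.insert(0,'.')
from h import *
crop('side0','sA',190,180,280,240,8); crop('side0','sB',270,200,370,290,8)
E
```

```text
c4 wrist [ 0.4661 -0.0809  0.036 ] top px pred [[306.1 240.8]] side pred [[274.3 253.2]]
c3 wrist [ 0.5058 -0.2514  0.036 ] top px pred [[373.4 226.2]] side pred [[323.7 281. ]]
bolt3 wrist [ 0.5189 -0.2352  0.038 ] top px pred [[367.1 220.9]] side pred [[322.9 274.6]]
bolt4 wrist [ 0.4871 -0.0977  0.038 ] top px pred [[312.8 232.5]] side pred [[283.2 252.5]]
smallring wrist [0.7642 0.2248 0.02  ] top px pred [[191.5 126.8]] side pred [[280.7 166. ]]
smalltip wrist [0.7201 0.096  0.01  ] top px pred [[239.7 144.7]] side pred [[295.6 191.2]]
orange wrist [ 0.6159 -0.1474  0.037 ] top px pred [[332.4 182.8]] side pred [[324.7 240.6]]
nose top [[339.3 199.2]] side [[315.  232.7]]
collar top [[337.3 201. ]] side [[314.3 239.3]]
ring top [[217.2 198.1]] side [[253.7 199.4]]
gripfar top [[195.4 268.7]] side [[201.6 217. ]]
```

View pics/sA.png

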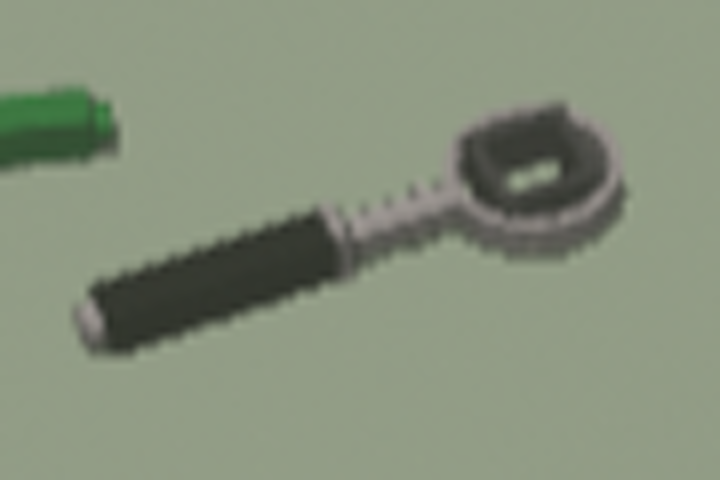

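View pics/sB.png

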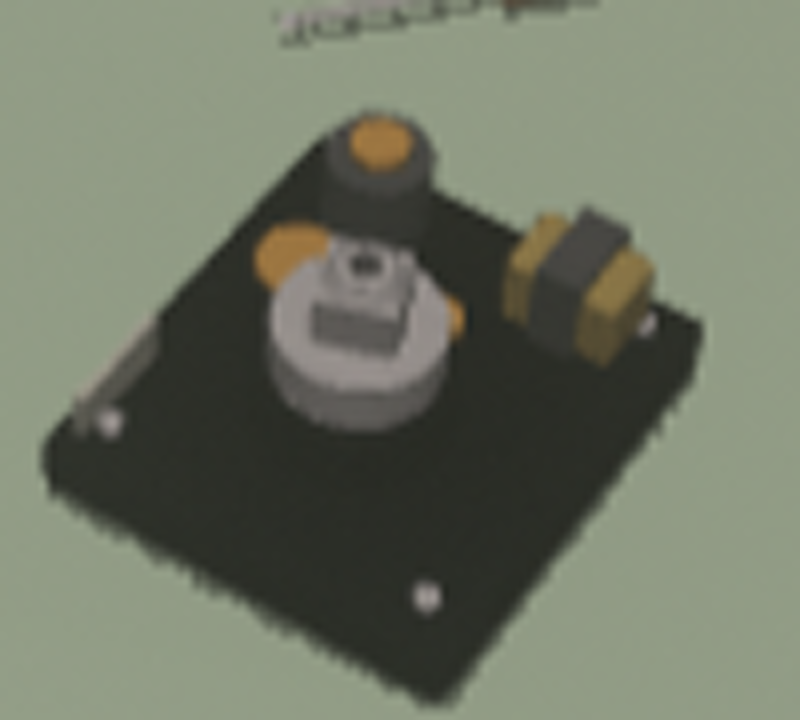

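```bash
python3 - <<'E'
from h import *
crop('w2','w2d',230,270,325,360,8)
for tag,u0,v0 in [('w1',240,230),('w2',230,270)]:
    s=load(tag); k=8; im=cv2.resize(s['frame'][v0:v0+90,u0:u0+95,::-1],None,fx=k,fy=k,interpolation=cv2.INTER_CUBIC)
    t=np.linspace(0,2*np.pi,120); a=np.radians(164.9)
    base=np.array([.4667,.1771])
    for L,col in [(.110,(0,0,255)),(.115,(255,0,255))]:
        c=base-L*np.array([np.cos(a),np.sin(a)])
        for u,v in proj(s,np.c_[c[0]+.0385*np.cos(t),c[1]+.0385*np.sin(t),0*t+.026]): cv2.circle(im,(int((u-u0+.5)*k),int((v-v0+.5)*k)),2,col,-1)
    cv2.imwrite(f'pics/{tag}ov.png',im)
a=cv2.imread('pics/w1ov.png');b=cv2.imread('pics/w2ov.png');im=np.hstack([a,b]);cv2.imwrite('pics/wov.png',cv2.resize(im,(800,int(800*im.shape[0]/im.shape[1]))))
E
```

```text
(no output)
```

View pics/wov.png

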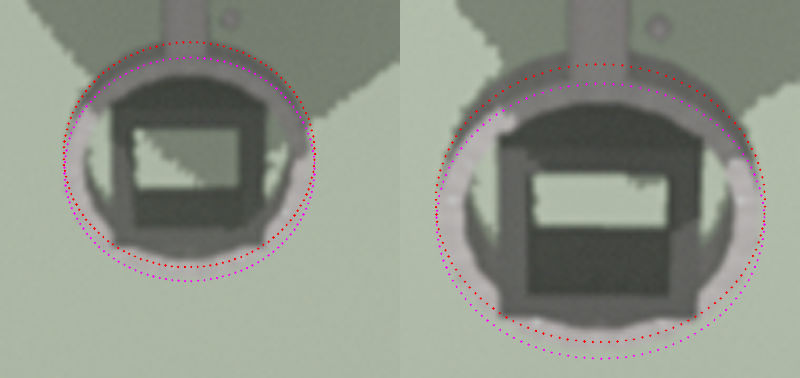

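The overlay shows I misread the ring centre by about 4.5 mm: the hole is about 114.5 mm from the grasp, which the top and side views support. I'll correct for that, go down to just above the nose, and check there.

Request:
{"op": "apply_moves", "data": {
  "plan": [
    {"grip": 10, "translation": [-5, -1, -30], "rot": [0, 0, 0]},
    {"grip": 10, "translation": [-5, -1, -60], "rot": [0, 0, 0]},
    {"grip": 10, "translation": [-5, -1, -80], "rot": [0, 0, 0]},
    {"grip": 10, "translation": [-5, -1, -88], "rot": [0, 0, 0]},
    {"grip": 10, "translation": [-5, -1, -88], "rot": [0, 0, 0]},
    {"grip": 10, "translation": [-5, -1, -88], "rot": [0, 0, 0]},
    {"grip": 10, "translation": [-5, -1, -88], "rot": [0, 0, 0]}
  ]
}}

```text
t: 6.95
position: [0.4641, -0.2129, 0.1366]
ee_rot: [0.001, -0.272, 0.962, -0.0]
ft_force: [0.0, 0.4, -4.0]
opening: 0.0202
```

```bash
sed -i 's/-\.11\*np/-.1145*np/' h.py; python3 - <<'E'
from h import *
pose()
s=snap('top','t7');S=snap('side','s7')
def ov(s,c,zt,u0,v0,k,w,h):
    im=cv2.resize(s['frame'][v0:v0+h,u0:u0+w,::-1],None,fx=k,fy=k,interpolation=cv2.INTER_CUBIC)
    im=np.clip(im.astype(float)*1.6,0,255).astype(np.uint8); raw=im.copy()
    t=np.linspace(0,2*np.pi,90)
    for z,col in [(zt,(0,0,255)),(zt-.026,(255,255,0))]:
        for u,v in proj(s,np.c_[c[0]+.0385*np.cos(t),c[1]+.0385*np.sin(t),0*t+z]): cv2.circle(im,(int((u-u0+.5)*k),int((v-v0+.5)*k)),1,col,-1)
    return np.hstack([raw,im])
im=ov(s,(.561,-.1525),.157,300,160,6,66,80);cv2.imwrite('pics/t7b.png',im)
im=ov(S,(.561,-.1525),.157,270,180,4,100,100);cv2.imwrite('pics/s7b.png',im)
E
```

```text
t 6.95 tcp [ 0.4641 -0.2129  0.1366] handle 211.57 hole [ 0.5616 -0.153 ] tilt x,y -0.0012 -0.0013 F [ 0.   0.4 -4. ] T [-0.06  0.06  0.06] op 20.2 q [-0.11  0.3   0.5   2.09 -0.2   0.8   2.62]
```

View pics/t7b.png

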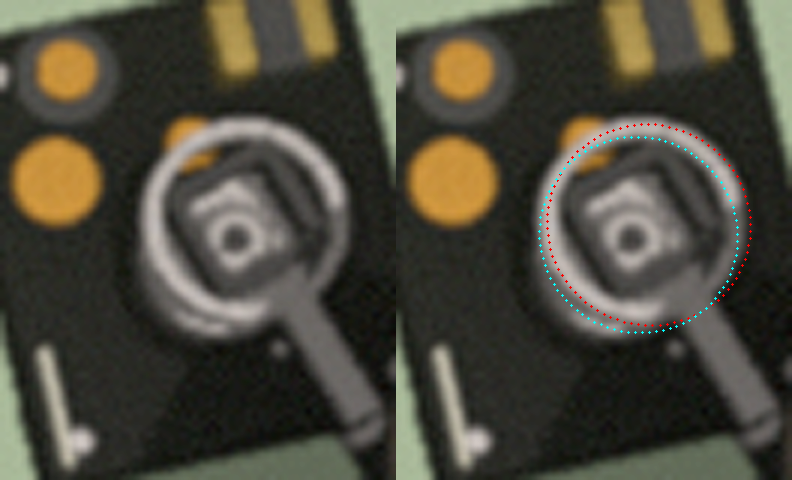

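View pics/s7b.png

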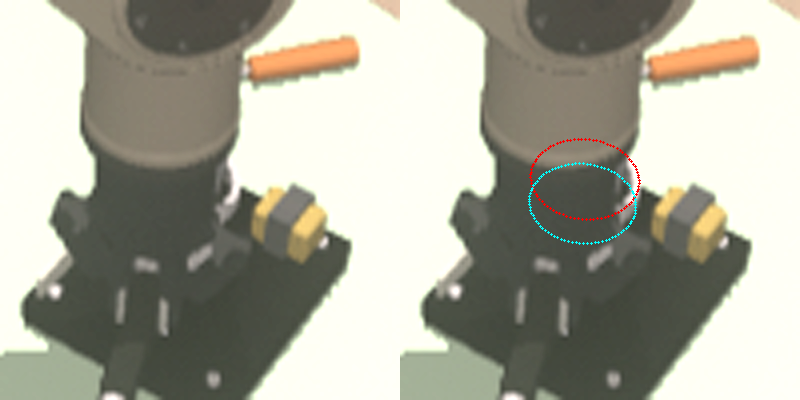

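```bash
cat > ov.py <<'E'
from h import *
def ovs(tag,c,zb,yaw,out,u0=315,v0=172,w=52,h=50,k=15):
    s=load(tag); im=cv2.resize(s['frame'][v0:v0+h,u0:u0+w,::-1],None,fx=k,fy=k,interpolation=cv2.INTER_CUBIC)
    im=np.clip((im.astype(float)-25)*2.5,0,255).astype(np.uint8)
    cv2.imwrite(f'pics/{out}raw.png',im)
    px=lambda P:[(int((u-u0+.5)*k),int((v-v0+.5)*k)) for u,v in proj(s,P)]
    t=np.linspace(0,2*np.pi,60)
    for p in px(np.c_[c[0]+.0385*np.cos(t),c[1]+.0385*np.sin(t),0*t+zb+.026]): cv2.circle(im,p,2,(0,0,255),-1)
    for p in px(np.c_[.561+.011*np.cos(t),-.1525+.011*np.sin(t),0*t+.12]): cv2.circle(im,p,2,(0,255,0),-1)
    y=np.radians(yaw);R=np.array([[np.cos(y),-np.sin(y)],[np.sin(y),np.cos(y)]])
    for hs,z,col in [(.024,zb+.026,(0,0,255)),(.017,zb+.026,(255,0,255)),(.017,zb,(255,255,0))]:
        q=np.array([[1,1],[-1,1],[-1,-1],[1,-1]])*hs@R.T+c
        p=px(np.c_[q,np.full(4,z)]); cv2.polylines(im,[np.array(p)],True,col,1)
    cv2.imwrite(f'pics/{out}.png',im)
E
python3 - <<'E'
from ov import *
ovs('t7',np.array([.5616,-.153]),.1325,31.57,'o7')
E
```

```text
(no output)
```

View pics/o7raw.png

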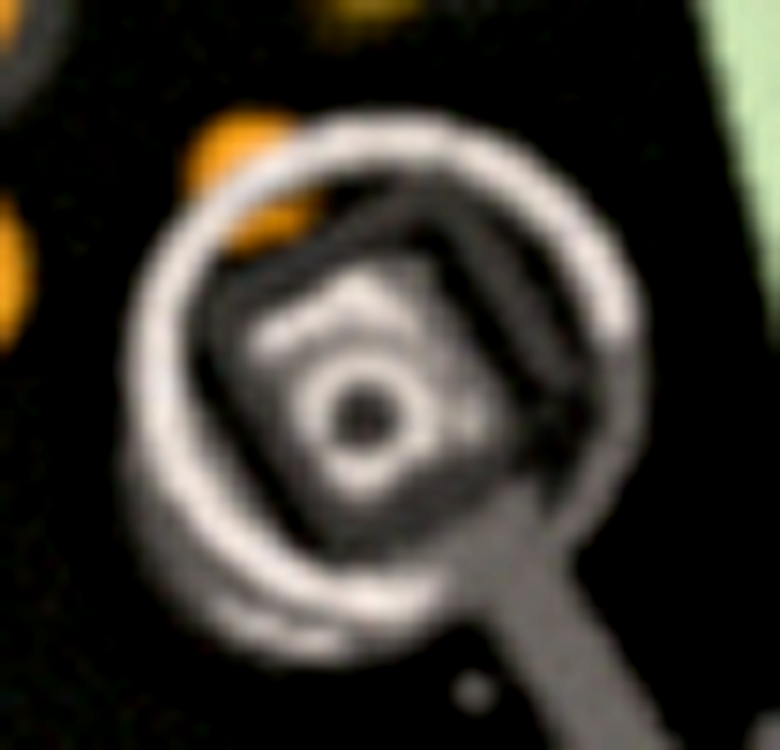

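View pics/o7.png

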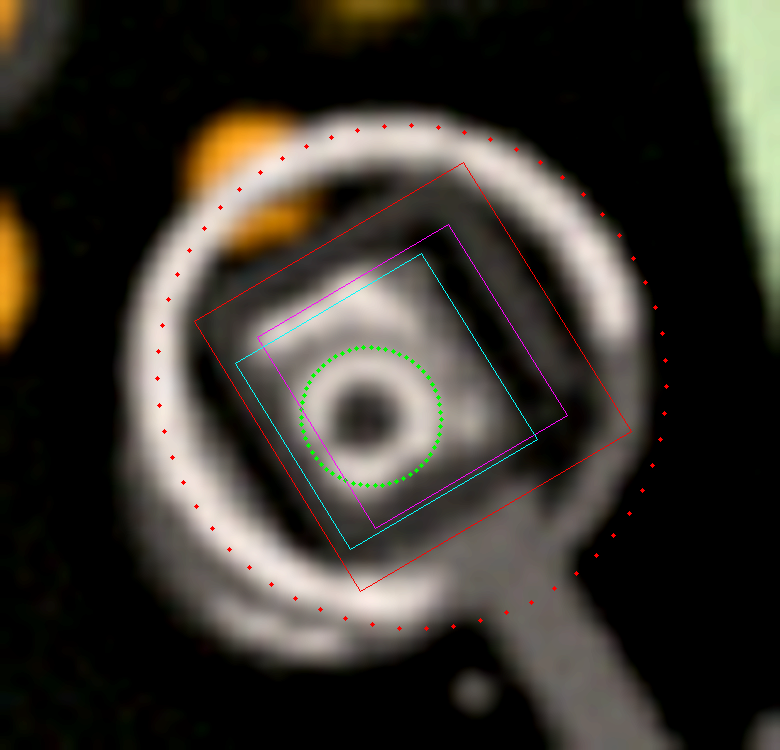

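Request:
{"op": "apply_moves", "data": {
  "plan": [
    {"grip": 10, "translation": [-2, -1.5, -4], "rot": [0, 0, 0]},
    {"grip": 10, "translation": [-2, -1.5, -8], "rot": [0, 0, 0]},
    {"grip": 10, "translation": [-2, -1.5, -12], "rot": [0, 0, 0]},
    {"grip": 10, "translation": [-2, -1.5, -14], "rot": [0, 0, 0]},
    {"grip": 10, "translation": [-2, -1.5, -14], "rot": [0, 0, 0]}
  ]
}}

```text
t: 7.47
position: [0.4609, -0.214, 0.1207]
ee_rot: [-0.0, -0.272, 0.962, 0.0]
ft_force: [0.4, 0.9, -4.0]
opening: 0.0203
```

```bash
python3 - <<'E'
from ov import *
pose()
snap('top','t8'); ovs('t8',np.array([.5596,-.1545]),.1185,31.57,'o8'); pose()
E
```

```text
t 7.47 tcp [ 0.4609 -0.214   0.1207] handle 211.57 hole [ 0.5585 -0.154 ] tilt x,y 0.0007 0.0006 F [ 0.4  0.9 -4. ] T [ 0.01  0.06 -0.03] op 20.3 q [-0.1   0.32  0.48  2.1  -0.21  0.77  2.64]
t 7.52 tcp [ 0.4611 -0.214   0.121 ] handle 211.57 hole [ 0.5586 -0.1541] tilt x,y 0.0005 0.0003 F [ 0.1 -0.  -4.4] T [-0.05  0.04  0.01] op 20.6 q [-0.1   0.32  0.48  2.1  -0.21  0.77  2.64]
```

View pics/o8raw.png

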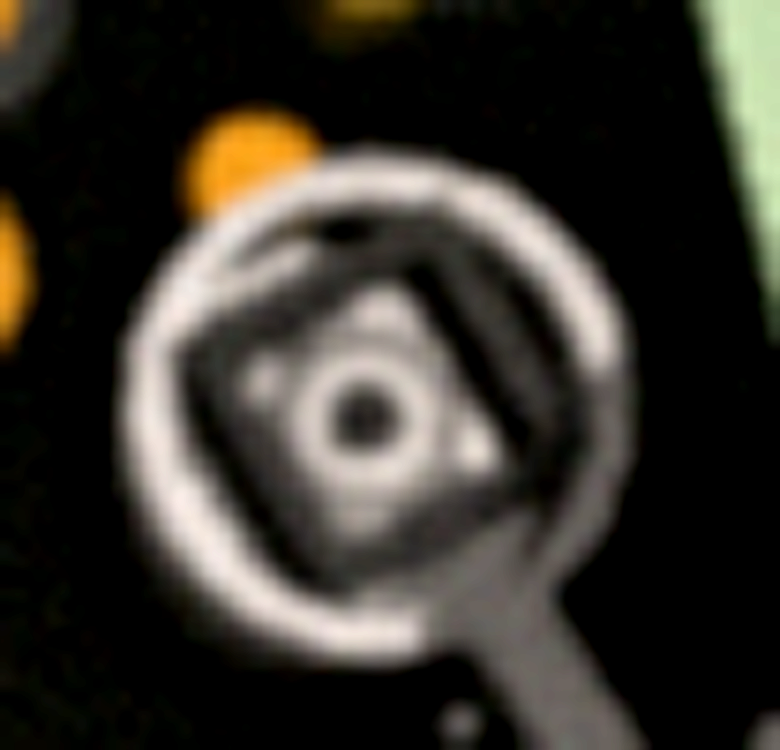

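Request:
{"op": "apply_moves", "data": {
  "plan": [
    {"grip": 10, "translation": [1.4, -1.5, 0], "rot": [0, 0, 0]},
    {"grip": 10, "translation": [1.4, -1.5, -2], "rot": [0, 0, 0]},
    {"grip": 10, "translation": [1.4, -1.5, -4], "rot": [0, 0, 0]},
    {"grip": 10, "translation": [1.4, -1.5, -5], "rot": [0, 0, 0]},
    {"grip": 10, "translation": [1.4, -1.5, -5], "rot": [0, 0, 0]}
  ]
}}

```text
t: 7.93
position: [0.4626, -0.2155, 0.1161]
ee_rot: [-0.0, -0.272, 0.962, 0.0]
ft_force: [-0.8, 0.4, -1.1]
opening: 0.0202
```

```bash
python3 - <<'E'
from ov import *
pose()
snap('top','t9'); ovs('t9',np.array([.561,-.1525]),.1125,31.57,'o9'); pose()
E
```

```text
t 7.93 tcp [ 0.4626 -0.2155  0.1161] handle 211.58 hole [ 0.5602 -0.1555] tilt x,y 0.0001 0.0001 F [-0.8  0.4 -1.1] T [ 0.38 -0.12  0.1 ] op 20.2 q [-0.09  0.33  0.48  2.1  -0.22  0.76  2.65]
t 7.98 tcp [ 0.4627 -0.2155  0.1163] handle 211.58 hole [ 0.5602 -0.1555] tilt x,y 0.0 0.0001 F [-0.5  1.6 -1.5] T [0.4  0.01 0.1 ] op 20.5 q [-0.09  0.33  0.48  2.1  -0.22  0.76  2.65]
```

View pics/o9.png

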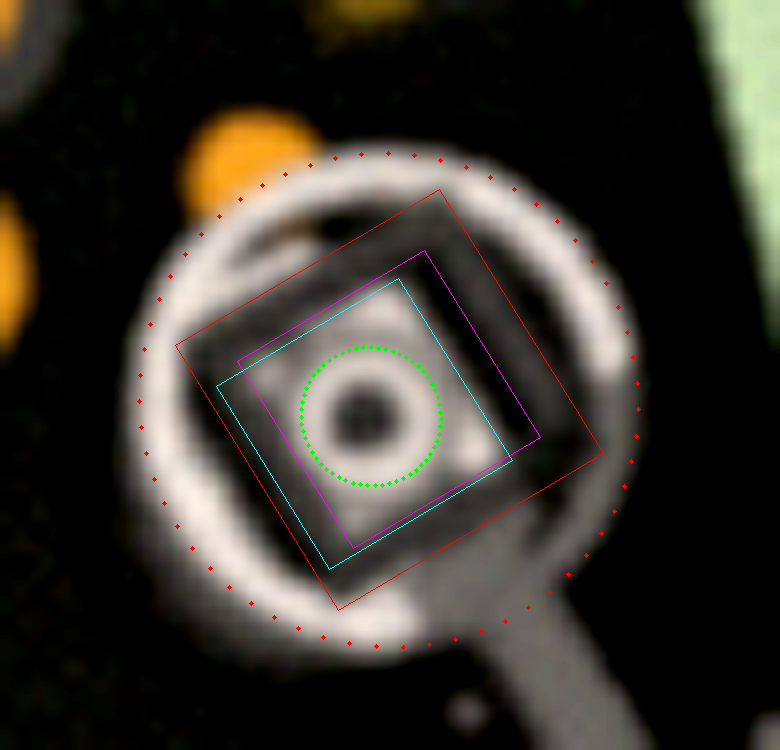

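Request:
{"op": "apply_moves", "data": {
  "plan": [
    {"grip": 10, "translation": [0, 0.5, -1], "rot": [0, 0, 0]},
    {"grip": 10, "translation": [0, 0.5, -2], "rot": [0, 0, 0]},
    {"grip": 10, "translation": [0, 0.5, -2], "rot": [0, 0, 0]}
  ]
}}

```text
t: 8.23
position: [0.4627, -0.2152, 0.1144]
ee_rot: [0.0, -0.272, 0.962, -0.0]
ft_force: [-2.8, -0.1, 4.0]
opening: 0.0207
```

```bash
python3 - <<'E'
from ov import *
pose()
E
```

```text
t 8.23 tcp [ 0.4627 -0.2152  0.1144] handle 211.56 hole [ 0.5602 -0.1553] tilt x,y -0.0002 -0.0003 F [-2.8 -0.1  4. ] T [ 0.43 -0.02  0.13] op 20.7 q [-0.09  0.33  0.47  2.1  -0.22  0.75  2.65]
```

Request:
{"op": "apply_moves", "data": {
  "plan": [
    {"grip": 10, "translation": [-0.5, 0, 1], "rot": [0, 0, 0]},
    {"grip": 10, "translation": [-1, 0, 0.5], "rot": [0, 0, 0]},
    {"grip": 10, "translation": [-1, 0, -0.5], "rot": [0, 0, 0]},
    {"grip": 10, "translation": [-1, 0, -1], "rot": [0, 0, 0]},
    {"grip": 10, "translation": [-1, 0, -1], "rot": [0, 0, 0]}
  ]
}}

```text
t: 8.65
position: [0.4612, -0.2148, 0.1129]
ee_rot: [-0.001, -0.272, 0.962, 0.0]
ft_force: [-0.9, -0.3, -3.3]
opening: 0.0205
```

```bash
python3 - <<'E'
from ov import *
pose()
snap('top','t10'); ovs('t10',np.array([.561,-.1525]),.110,31.57,'o10'); pose()
E
```

```text
t 8.65 tcp [ 0.4612 -0.2148  0.1129] handle 211.59 hole [ 0.5587 -0.1549] tilt x,y 0.0009 0.0007 F [-0.9 -0.3 -3.3] T [0.03 0.02 0.01] op 20.5 q [-0.09  0.33  0.47  2.1  -0.22  0.75  2.65]
t 8.70 tcp [ 0.4612 -0.215   0.1129] handle 211.58 hole [ 0.5587 -0.155 ] tilt x,y 0.0008 0.0006 F [ 0.   0.1 -3.4] T [0.02 0.03 0.01] op 19.9 q [-0.09  0.33  0.47  2.1  -0.22  0.75  2.65]
```

View pics/o10.png

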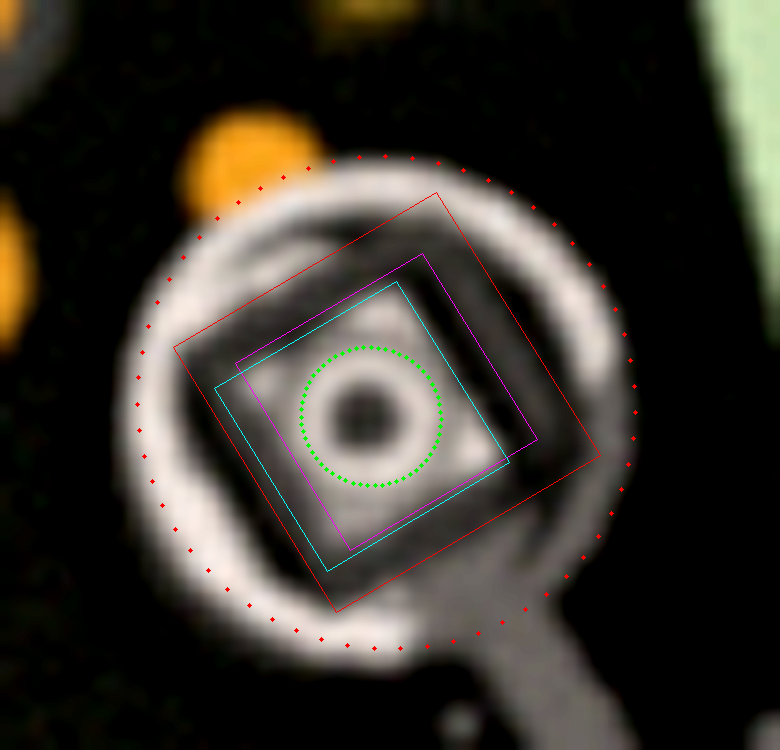

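View pics/o10raw.png

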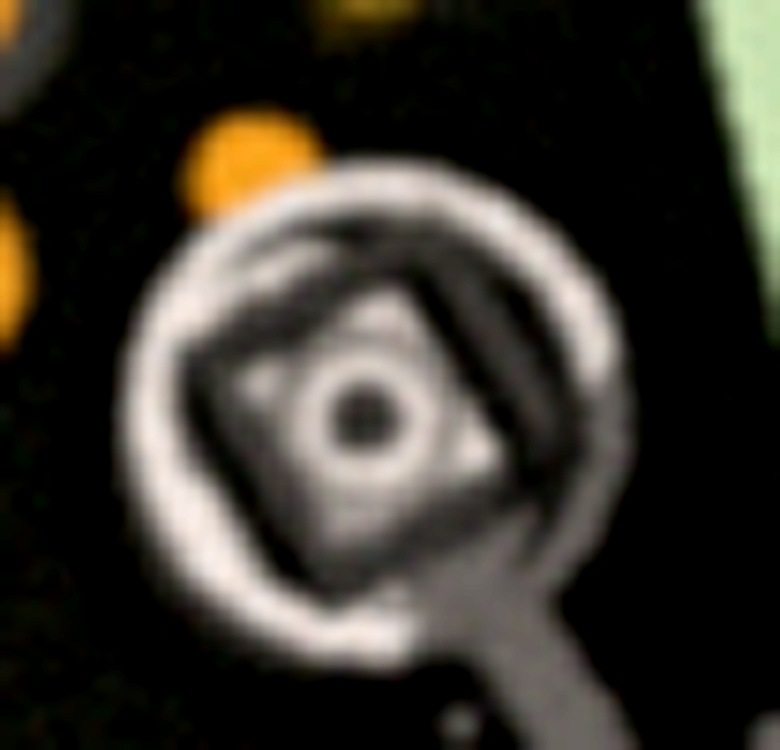

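The contact force vanished with the underside about 4 mm below the cap's top edge, so the hole has slid over the square. Continuing down.

Request:
{"op": "apply_moves", "data": {
  "plan": [
    {"grip": 10, "translation": [0, 0, -1.5], "rot": [0, 0, 0]},
    {"grip": 10, "translation": [0, 0, -3], "rot": [0, 0, 0]},
    {"grip": 10, "translation": [0, 0, -4.5], "rot": [0, 0, 0]},
    {"grip": 10, "translation": [0, 0, -6], "rot": [0, 0, 0]},
    {"grip": 10, "translation": [0, 0, -6], "rot": [0, 0, 0]}
  ]
}}

```text
t: 9.12
position: [0.4614, -0.215, 0.1069]
ee_rot: [-0.0, -0.272, 0.962, 0.0]
ft_force: [-0.5, 0.6, -4.4]
opening: 0.0204
```

```bash
python3 - <<'E'
from ov import *
pose()
E
```

```text
t 9.12 tcp [ 0.4614 -0.215   0.1069] handle 211.58 hole [ 0.559 -0.155] tilt x,y 0.0004 0.0003 F [-0.5  0.6 -4.4] T [0.13 0.1  0.06] op 20.4 q [-0.08  0.34  0.47  2.11 -0.23  0.74  2.65]
```

Request:
{"op": "apply_moves", "data": {
  "plan": [
    {"grip": 10, "translation": [0, 0, -3], "rot": [0, 0, 0]},
    {"grip": 10, "translation": [0, 0, -6], "rot": [0, 0, 0]},
    {"grip": 10, "translation": [0, 0, -8], "rot": [0, 0, 0]},
    {"grip": 10, "translation": [0, 0, -10], "rot": [0, 0, 0]},
    {"grip": 10, "translation": [0, 0, -11], "rot": [0, 0, 0]},
    {"grip": 10, "translation": [0, 0, -11], "rot": [0, 0, 0]}
  ]
}}

```text
t: 9.62
position: [0.4616, -0.2151, 0.096]
ee_rot: [-0.0, -0.272, 0.962, 0.0]
ft_force: [-0.3, 1.0, -4.8]
opening: 0.0205
```

```bash
python3 - <<'E'
from ov import *
pose()
E
```

```text
t 9.62 tcp [ 0.4616 -0.2151  0.096 ] handle 211.58 hole [ 0.5591 -0.1551] tilt x,y 0.0003 0.0002 F [-0.3  1.  -4.8] T [0.17 0.13 0.14] op 20.5 q [-0.06  0.36  0.45  2.11 -0.24  0.71  2.66]
```

Request:
{"op": "apply_moves", "data": {
  "plan": [
    {"grip": 10, "translation": [0, 0, -1], "rot": [0, 0, 0]},
    {"grip": 10, "translation": [0, 0, -2], "rot": [0, 0, 0]},
    {"grip": 10, "translation": [0, 0, -2], "rot": [0, 0, 0]},
    {"grip": 10, "translation": [0, 0, -2], "rot": [0, 0, 0]}
  ]
}}

```text
t: 9.95
position: [0.4616, -0.2151, 0.0943]
ee_rot: [-0.0, -0.272, 0.962, -0.0]
ft_force: [-0.5, 1.2, -4.0]
opening: 0.0205
```

```bash
python3 - <<'E'
from ov import *
pose()
E
```

```text
t 9.95 tcp [ 0.4616 -0.2151  0.0943] handle 211.58 hole [ 0.5592 -0.1551] tilt x,y 0.0 -0.0 F [-0.5  1.2 -4. ] T [0.23 0.09 0.16] op 20.5 q [-0.06  0.36  0.45  2.11 -0.24  0.71  2.66]
```

Request:
{"op": "apply_moves", "data": {
  "plan": [
    {"grip": 10, "translation": [0, 0, -1], "rot": [0, 0, 0]},
    {"grip": 10, "translation": [0, 0, -1.5], "rot": [0, 0, 0]},
    {"grip": 10, "translation": [0, 0, -1.5], "rot": [0, 0, 0]}
  ]
}}

```text
t: 10.2
position: [0.4617, -0.2151, 0.0929]
ee_rot: [0.0, -0.272, 0.962, -0.0]
ft_force: [-3.1, 1.7, 1.3]
opening: 0.0203
```

```bash
python3 - <<'E'
from ov import *
pose()
E
```

```text
t 10.20 tcp [ 0.4617 -0.2151  0.0929] handle 211.57 hole [ 0.5592 -0.1552] tilt x,y -0.0001 -0.0001 F [-3.1  1.7  1.3] T [0.5  0.26 0.26] op 20.3 q [-0.06  0.37  0.45  2.12 -0.24  0.71  2.66]
```

```bash
cat >> h.py <<'E'
SP=np.array([.5605,-.153]); R0=np.array([.4617,-.2151])-SP
def tr(a,b):  # translation (mm) from turn a to turn b (cw)
    f=lambda t:np.array([[np.cos(t),np.sin(t)],[-np.sin(t),np.cos(t)]])@R0
    return ((f(b)-f(a))*1000).round(1)
def mom():
    o=status.get_obs(); r=o['position'][:2]-SP; F=o['ft_force']; u=r/np.linalg.norm(r); tn=np.array([u[1],-u[0]])
    ang=np.degrees(np.arctan2(r[1],r[0]))%360; a0=np.degrees(np.arctan2(R0[1],R0[0]))%360
    print('turn %.3f'%np.radians(a0-ang),'radius %.4f'%np.linalg.norm(r),'Fr %.1f Ft(cw) %.1f Fz %.1f'%(F[:2]@u,F[:2]@tn,F[2]),'M %.2f'%(r[0]*F[1]-r[1]*F[0]+o['wrist_torque'][2]),'Tz %.2f'%o['wrist_torque'][2])
    pose()
E
python3 - <<'E'
from h import *
mom()
for b in [.04,.08,.12,.16]: print(b,tr(0,b))
E
```

```text
turn -0.000 radius 0.1167 Fr 1.7 Ft(cw) 3.1 Fz 1.3 M -0.11 Tz 0.26
t 10.20 tcp [ 0.4617 -0.2151  0.0929] handle 211.57 hole [ 0.5592 -0.1552] tilt x,y -0.0001 -0.0001 F [-3.1  1.7  1.3] T [0.5  0.26 0.26] op 20.3 q [-0.06  0.37  0.45  2.12 -0.24  0.71  2.66]
0.04 [-2.4  4. ]
0.08 [-4.6  8.1]
0.12 [-6.7 12.3]
0.16 [-8.6 16.5]
```

Request:
{"op": "apply_moves", "data": {
  "plan": [
    {"grip": 10, "translation": [-1.2, 2.0, -0.3], "rot": [0, 0, -0.02]},
    {"grip": 10, "translation": [-2.4, 4.0, -0.3], "rot": [0, 0, -0.04]},
    {"grip": 10, "translation": [-3.5, 6.0, -0.3], "rot": [0, 0, -0.06]},
    {"grip": 10, "translation": [-4.6, 8.1, -0.3], "rot": [0, 0, -0.08]},
    {"grip": 10, "translation": [-4.6, 8.1, -0.3], "rot": [0, 0, -0.08]}
  ]
}}

```text
t: 10.62
position: [0.4567, -0.2065, 0.0925]
ee_rot: [-0.0, -0.233, 0.973, 0.0]
ft_force: [-5.3, -0.7, 4.1]
opening: 0.0202
```

```bash
python3 - <<'E'
from h import *
mom()
for b in [.11,.14,.17,.2]: print(b,tr(0.08,b))
E
```

```text
turn 0.085 radius 0.1167 Fr 5.0 Ft(cw) 1.8 Fz 4.1 M 0.24 Tz 0.45
t 10.62 tcp [ 0.4567 -0.2065  0.0925] handle 206.89 hole [ 0.5589 -0.1547] tilt x,y 0.0001 0.0001 F [-5.3 -0.7  4.1] T [0.33 0.52 0.45] op 20.2 q [-0.09  0.36  0.47  2.13 -0.25  0.7   2.58]
0.11 [-1.6  3.1]
0.14 [-3.1  6.3]
0.17 [-4.4  9.5]
0.2 [-5.7 12.8]
```

Request:
{"op": "apply_moves", "data": {
  "plan": [
    {"grip": 10, "translation": [-2.0, 3.0, 0], "rot": [0, 0, -0.03]},
    {"grip": 10, "translation": [-3.6, 6.1, 0], "rot": [0, 0, -0.06]},
    {"grip": 10, "translation": [-4.9, 9.3, 0], "rot": [0, 0, -0.09]},
    {"grip": 10, "translation": [-4.9, 9.3, 0], "rot": [0, 0, -0.09]}
  ]
}}

```text
t: 10.95
position: [0.4523, -0.197, 0.0926]
ee_rot: [0.0, -0.189, 0.982, 0.0]
ft_force: [-3.0, 1.1, 2.4]
opening: 0.0203
```

```bash
python3 - <<'E'
from h import *
mom()
for b in [.2,.23,.26]: print(b,tr(0.17,b))
E
```

```text
turn 0.175 radius 0.1168 Fr 2.4 Ft(cw) 2.2 Fz 2.4 M 0.29 Tz 0.54
t 10.95 tcp [ 0.4523 -0.197   0.0926] handle 201.78 hole [ 0.5586 -0.1545] tilt x,y -0.0003 0.0 F [-3.   1.1  2.4] T [0.66 0.08 0.54] op 20.3 q [-0.13  0.35  0.49  2.15 -0.25  0.7   2.48]
0.2 [-1.3  3.3]
0.23 [-2.5  6.5]
0.26 [-3.6  9.9]
```

Request:
{"op": "apply_moves", "data": {
  "plan": [
    {"grip": 10, "translation": [-1.3, 3.3, 0], "rot": [0, 0, -0.03]},
    {"grip": 10, "translation": [-2.5, 6.5, 0], "rot": [0, 0, -0.06]},
    {"grip": 10, "translation": [-2.5, 6.5, 0], "rot": [0, 0, -0.06]}
  ]
}}

```text
t: 11.2
position: [0.4499, -0.1905, 0.0926]
ee_rot: [0.0, -0.16, 0.987, 0.0]
ft_force: [-1.8, 2.5, 2.5]
opening: 0.0203
```

```bash
python3 - <<'E'
from h import *
mom()
for b in [.26,.29,.32]: print(b,tr(0.23,b))
E
```

```text
turn 0.234 radius 0.1168 Fr 0.9 Ft(cw) 2.9 Fz 2.5 M 0.23 Tz 0.57
t 11.20 tcp [ 0.4499 -0.1905  0.0926] handle 198.40 hole [ 0.5585 -0.1544] tilt x,y -0.0003 0.0001 F [-1.8  2.5  2.5] T [ 0.81 -0.04  0.57] op 20.3 q [-0.15  0.34  0.5   2.16 -0.26  0.69  2.42]
0.26 [-1.1  3.3]
0.29 [-2.1  6.7]
0.32 [-3.  10.1]
```

Request:
{"op": "apply_moves", "data": {
  "plan": [
    {"grip": 10, "translation": [-1.1, 3.3, 0], "rot": [0, 0, -0.03]},
    {"grip": 10, "translation": [-2.1, 6.7, 0], "rot": [0, 0, -0.06]},
    {"grip": 10, "translation": [-2.1, 6.7, 0], "rot": [0, 0, -0.06]}
  ]
}}

```text
t: 11.45
position: [0.4478, -0.1839, 0.0926]
ee_rot: [0.0, -0.13, 0.991, 0.0]
ft_force: [-2.6, 3.2, 2.1]
opening: 0.0205
```

```bash
python3 - <<'E'
from h import *
mom()
for b in [.32,.35]: print(b,tr(0.29,b))
E
```

```text
turn 0.293 radius 0.1169 Fr 1.7 Ft(cw) 3.7 Fz 2.1 M 0.12 Tz 0.56
t 11.45 tcp [ 0.4478 -0.1839  0.0926] handle 194.98 hole [ 0.5584 -0.1543] tilt x,y -0.0003 0.0001 F [-2.6  3.2  2.1] T [ 0.85 -0.03  0.56] op 20.5 q [-0.18  0.34  0.52  2.17 -0.26  0.69  2.35]
0.32 [-0.9  3.4]
0.35 [-1.7  6.8]
```

Request:
{"op": "apply_moves", "data": {
  "plan": [
    {"grip": 10, "translation": [-0.9, 3.4, 0], "rot": [0, 0, -0.03]},
    {"grip": 10, "translation": [-1.7, 6.8, 0], "rot": [0, 0, -0.06]},
    {"grip": 10, "translation": [-1.7, 6.8, 0], "rot": [0, 0, -0.06]}
  ]
}}

```text
t: 11.7
position: [0.4462, -0.1778, 0.0926]
ee_rot: [0.0, -0.101, 0.995, -0.0]
ft_force: [-0.8, -1.7, 1.3]
opening: 0.0204
```

```bash
python3 - <<'E'
from h import *
mom()
for b in [.38,.41]: print(b,tr(0.35,b))
E
```

```text
turn 0.348 radius 0.1169 Fr 1.2 Ft(cw) -1.5 Fz 1.3 M 1.26 Tz 1.09
t 11.70 tcp [ 0.4462 -0.1778  0.0926] handle 191.58 hole [ 0.5584 -0.1548] tilt x,y -0.0005 -0.0008 F [-0.8 -1.7  1.3] T [-0.2  -0.18  1.09] op 20.4 q [-0.21  0.33  0.54  2.18 -0.27  0.69  2.28]
0.38 [-0.7  3.4]
0.41 [-1.3  6.9]
```

The moment jumped from 0.1 to 1.26 N m: the cap has come up hard. Small steps from here.

Request:
{"op": "apply_moves", "data": {
  "plan": [
    {"grip": 10, "translation": [-0.4, 2.3, 0], "rot": [0, 0, -0.02]},
    {"grip": 10, "translation": [-0.4, 2.3, 0], "rot": [0, 0, -0.02]}
  ]
}}

```text
t: 11.87
position: [0.4457, -0.1754, 0.0926]
ee_rot: [0.0, -0.091, 0.996, -0.0]
ft_force: [-1.0, -0.2, 3.0]
opening: 0.0205
```

```bash
python3 - <<'E'
from h import *
mom()
for b in [.39,.41,.43,.45]: print(b,tr(0.37,b))
E
```

```text
turn 0.368 radius 0.1169 Fr 1.1 Ft(cw) 0.0 Fz 3.0 M 1.14 Tz 1.14
t 11.87 tcp [ 0.4457 -0.1754  0.0926] handle 190.39 hole [ 0.5584 -0.1547] tilt x,y -0.0003 -0.0004 F [-1.  -0.2  3. ] T [-0.05 -0.32  1.14] op 20.5 q [-0.22  0.33  0.54  2.18 -0.27  0.69  2.26]
0.39 [-0.4  2.3]
0.41 [-0.8  4.6]
0.43 [-1.1  6.9]
0.45 [-1.4  9.2]
```

Request:
{"op": "apply_moves", "data": {
  "plan": [
    {"grip": 10, "translation": [-0.4, 2.3, 0], "rot": [0, 0, -0.02]},
    {"grip": 10, "translation": [-0.8, 4.6, 0], "rot": [0, 0, -0.04]},
    {"grip": 10, "translation": [-0.8, 4.6, 0], "rot": [0, 0, -0.04]}
  ]
}}

```text
t: 12.12
position: [0.4449, -0.1703, 0.0926]
ee_rot: [0.0, -0.07, 0.998, 0.0]
ft_force: [-0.3, -0.9, 1.9]
opening: 0.02
```

```bash
python3 - <<'E'
from ov import *
mom()
snap('top','t11'); ovs('t11',np.array([.561,-.1525]),.090,31.57-.33*57.3,'o11')
mom()
E
```

```text
turn 0.412 radius 0.1169 Fr 0.4 Ft(cw) -0.8 Fz 1.9 M 1.10 Tz 1.01
t 12.12 tcp [ 0.4449 -0.1703  0.0926] handle 188.01 hole [ 0.5582 -0.1544] tilt x,y -0.0003 0.0 F [-0.3 -0.9  1.9] T [ 0.17 -0.48  1.01] op 20.0 q [-0.23  0.33  0.55  2.19 -0.27  0.68  2.22]
turn 0.410 radius 0.1169 Fr -0.1 Ft(cw) 0.7 Fz 2.4 M 1.06 Tz 1.14
t 12.17 tcp [ 0.4449 -0.1706  0.0926] handle 188.08 hole [ 0.5583 -0.1545] tilt x,y -0.0004 -0.0002 F [0.  0.7 2.4] T [ 0.26 -0.57  1.14] op 20.1 q [-0.23  0.33  0.55  2.19 -0.27  0.68  2.22]
```

View pics/o11raw.png

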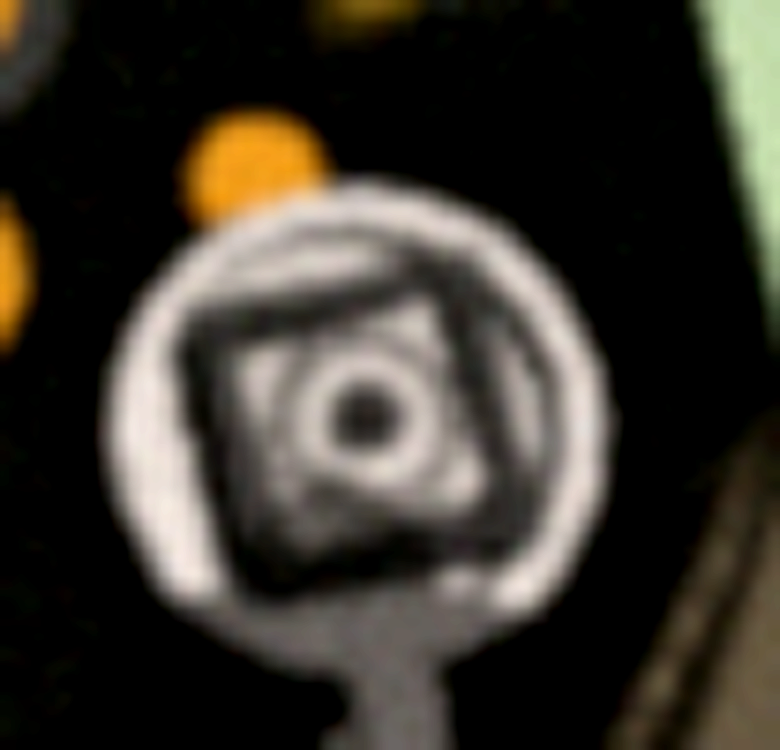

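```bash
python3 - <<'E'
from ov import *
s=load('t11'); 
# estimate centre shift from ring: then draw block at several yaws
u0,v0,w,h,k=315,172,52,50,13
out=[]
for y in [8,12,16]:
    im=cv2.resize(s['frame'][v0:v0+h,u0:u0+w,::-1],None,fx=k,fy=k,interpolation=cv2.INTER_CUBIC)
    im=np.clip((im.astype(float)-25)*2.5,0,255).astype(np.uint8)
    c=np.array([.561,-.1515]);a=np.radians(y);R=np.array([[np.cos(a),-np.sin(a)],[np.sin(a),np.cos(a)]])
    for hs,z,col in [(.024,.116,(0,0,255)),(.016,.113,(0,255,0))]:
        q=np.array([[1,1],[-1,1],[-1,-1],[1,-1]])*hs@R.T+c
        p=[(int((u-u0+.5)*k),int((v-v0+.5)*k)) for u,v in proj(s,np.c_[q,np.full(4,z)])]
        cv2.polylines(im,[np.array(p)],True,col,1)
    out.append(im[150:620,60:560])
im=np.hstack(out); cv2.imwrite('pics/o11y.png',cv2.resize(im,(798,int(798*im.shape[0]/im.shape[1]))))
E
```

```text
(no output)
```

View pics/o11y.png

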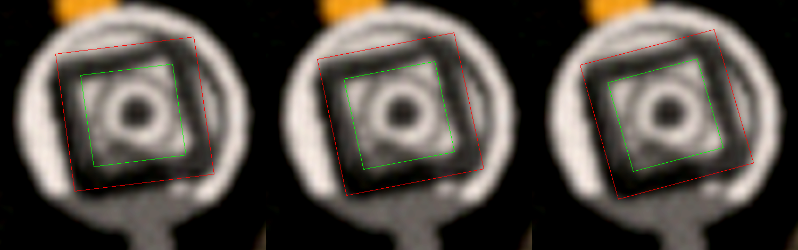

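Request:
{"op": "apply_moves", "data": {
  "plan": [
    {"grip": 10, "translation": [-0.2, 1.8, 0], "rot": [0, 0, -0.015]},
    {"grip": 10, "translation": [-0.4, 3.5, 0], "rot": [0, 0, -0.03]},
    {"grip": 10, "translation": [-0.4, 3.5, 0], "rot": [0, 0, -0.03]}
  ]
}}

```text
t: 12.42
position: [0.4443, -0.1669, 0.0925]
ee_rot: [0.0, -0.055, 0.998, 0.0]
ft_force: [1.2, 1.0, 3.1]
opening: 0.0205
```

```bash
python3 - <<'E'
from ov import *
mom()
snap('top','t12'); mom()
s=load('t12'); u0,v0,w,h,k=315,172,52,50,13
out=[]
for y in [7,10,13]:
    im=cv2.resize(s['frame'][v0:v0+h,u0:u0+w,::-1],None,fx=k,fy=k,interpolation=cv2.INTER_CUBIC)
    im=np.clip((im.astype(float)-25)*2.5,0,255).astype(np.uint8)
    c=np.array([.561,-.1515]);a=np.radians(y);R=np.array([[np.cos(a),-np.sin(a)],[np.sin(a),np.cos(a)]])
    for hs,z,col in [(.024,.116,(0,0,255)),(.016,.113,(0,255,0))]:
        q=np.array([[1,1],[-1,1],[-1,-1],[1,-1]])*hs@R.T+c
        p=[(int((u-u0+.5)*k),int((v-v0+.5)*k)) for u,v in proj(s,np.c_[q,np.full(4,z)])]
        cv2.polylines(im,[np.array(p)],True,col,1)
    out.append(im[150:620,60:560])
im=np.hstack(out); cv2.imwrite('pics/o12y.png',cv2.resize(im,(798,int(798*im.shape[0]/im.shape[1]))))
E
```

```text
turn 0.442 radius 0.1170 Fr -1.3 Ft(cw) 0.9 Fz 3.1 M 0.94 Tz 1.04
t 12.42 tcp [ 0.4443 -0.1669  0.0925] handle 186.30 hole [ 0.5581 -0.1543] tilt x,y -0.0 0.0001 F [1.2 1.  3.1] T [ 0.35 -0.57  1.04] op 20.5 q [-0.25  0.33  0.56  2.19 -0.28  0.68  2.18]
turn 0.441 radius 0.1170 Fr -0.5 Ft(cw) 1.5 Fz 2.6 M 0.98 Tz 1.16
t 12.47 tcp [ 0.4444 -0.167   0.0926] handle 186.36 hole [ 0.5582 -0.1544] tilt x,y -0.0002 -0.0 F [0.4 1.6 2.6] T [ 0.52 -0.71  1.16] op 20.5 q [-0.25  0.33  0.56  2.19 -0.28  0.68  2.18]
```

View pics/o12y.png

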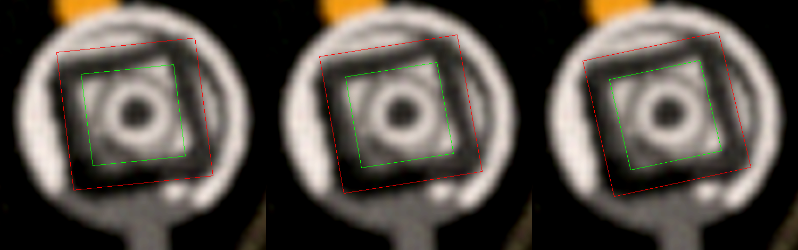

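```bash
python3 - <<'E'
from h import *
def g(tag): return cv2.GaussianBlur(cv2.cvtColor(load(tag)['frame'],cv2.COLOR_RGB2GRAY),(0,0),.7).astype(np.float32)
a=g('t11');b=g('t12')
t=load('t11'); c=proj(t,[.561,-.1525,.114])[0]; print(c)
for r in [8,10,12,14]:
    m=np.zeros(a.shape,np.uint8); cv2.circle(m,(int(round(c[0])),int(round(c[1]))),r,255,-1)
    W=np.eye(2,3,dtype=np.float32)
    th=None
    cc,W=cv2.findTransformECC(a,b,W,cv2.MOTION_EUCLIDEAN,(3,200,1e-7),m,1)
    print(r,cc,np.degrees(np.arctan2(W[1,0],W[0,0])))
# compare all to template rotation: t10 (yaw 31.6) vs t11,t12
for x,i in [('t11',17),('t12',17),('t11',22),('t12',22)]:
    a=g('t10'); b=g(x); r=12
    m=np.zeros(a.shape,np.uint8); cv2.circle(m,(int(round(c[0])),int(round(c[1]))),r,255,-1)
    A=cv2.getRotationMatrix2D((float(c[0]),float(c[1])),i,1).astype(np.float32)
    for sg in [1,-1]:
        A=cv2.getRotationMatrix2D((float(c[0]),float(c[1])),sg*i,1).astype(np.float32)
        try:
            cc,W=cv2.findTransformECC(a,b,A,cv2.MOTION_EUCLIDEAN,(3,300,1e-7),m,1); print(x,sg*i,cc,np.degrees(np.arctan2(W[1,0],W[0,0])))
        except Exception as e: print(x,sg,'fail')
E
```

```text
[338.87557309 199.63814186]
8 0.9733059293894143 3.3858786
10 0.98620502669894 1.5631373
12 0.9865008405723545 1.0499629
14 0.9864468422807232 1.0105845
t11 17 0.4929730936360031 11.252198
t11 -17 0.7673052244002851 14.453673
t12 1 fail
t12 -17 0.789616262251606 13.971579
t11 1 fail
t11 -22 0.7676082856034228 14.290443
t12 1 fail
t12 -22 0.7895441195431373 13.997642
```

```bash
cat > fy.py <<'E'
from h import *
from scipy.optimize import minimize
from scipy.ndimage import map_coordinates
def fit(tag,zb,yaw0,c0=(.561,-.1515)):
    s=load(tag); g=s['frame'].astype(float).mean(2)
    t=np.linspace(-.75,.75,25)
    def samp(p,hs):
        a=p[2]; R=np.array([[np.cos(a),-np.sin(a)],[np.sin(a),np.cos(a)]]); P=[]
        for i in range(4):
            b=i*np.pi/2; r=np.array([[np.cos(b),-np.sin(b)],[np.sin(b),np.cos(b)]])
            P.append((np.c_[np.full(25,hs),t*.022])@r.T@R.T+[p[0],p[1]])
        P=np.vstack(P); uv=proj(s,np.c_[P,np.full(len(P),zb+.026)])
        return map_coordinates(g,[uv[:,1],uv[:,0]],order=1)
    def cost(p): # dark along block band centre
        return sum(samp(p,h).mean() for h in (.0195,.0205,.0215))/3 -.0*samp(p,.03).mean()
    best=None
    for dy in np.radians(np.arange(-12,13,3)):
      for dc in [(0,0),(.002,0),(-.002,0),(0,.002),(0,-.002)]:
        r=minimize(cost,[c0[0]+dc[0],c0[1]+dc[1],np.radians(yaw0)+dy],method='Nelder-Mead',options=dict(initial_simplex=None,xatol=1e-5,fatol=1e-3))
        if best is None or r.fun<best.fun: best=r
    print(tag,best.x[:2].round(4),np.degrees(best.x[2]).round(2),round(best.fun,2))
if __name__=='__main__':
    fit('t6',.219,31.6,(.566,-.150)); fit('t7',.1325,31.6);fit('t8',.117,31.6);fit('t9',.1125,31.6);fit('t10',.109,31.6);fit('t11',.09,12);fit('t12',.09,12)
E
python3 fy.py
```

```text
t6 [ 0.5612 -0.1467] 24.03 32.48
t7 [ 0.56   -0.1466] 31.26 36.4
t8 [ 0.5567 -0.1477] 30.24 37.07
t9 [ 0.5586 -0.149 ] 30.37 37.55
t10 [ 0.5572 -0.1487] 30.82 37.32
t11 [ 0.5586 -0.1501] 15.55 39.47
t12 [ 0.5587 -0.1501] 15.49 39.29
```

The block yaw fit reads 15.5° in both of the last two pictures, so the box end stood still while the handle went on from 8.0° to 6.3°. With the moment down from 1.26 to about 0.96, the wrench has clicked (bend roughly 0.1–0.15, short of 0.24). Letting go.

Request:
{"op": "apply_moves", "data": {
  "plan": [
    {"grip": 85, "translation": [0, 0, 0], "rot": [0, 0, 0]},
    {"grip": 85, "translation": [0, 0, 0], "rot": [0, 0, 0]},
    {"grip": 85, "translation": [0, 0, 0], "rot": [0, 0, 0]},
    {"grip": 85, "translation": [0, 0, 0], "rot": [0, 0, 0]},
    {"grip": 85, "translation": [0, 0, 0], "rot": [0, 0, 0]},
    {"grip": 85, "translation": [0, 0, 0], "rot": [0, 0, 0]},
    {"grip": 85, "translation": [0, 0, 0], "rot": [0, 0, 0]},
    {"grip": 85, "translation": [0, 0, 0], "rot": [0, 0, 0]}
  ]
}}

```text
t: 13.13
position: [0.4441, -0.1672, 0.0925]
ee_rot: [-0.0, -0.055, 0.998, 0.0]
ft_force: [-0.2, 0.2, -0.5]
opening: 0.0851
```

```bash
python3 - <<'E'
from h import *
mom(); snap('wrist','w13'); crop('w13','w13b',0,0,560,420,1.42)
E
```

```text
turn 0.440 radius 0.1172 Fr 0.1 Ft(cw) 0.2 Fz -0.5 M -0.02 Tz 0.00
t 13.13 tcp [ 0.4441 -0.1672  0.0925] handle 186.36 hole [ 0.5579 -0.1545] tilt x,y 0.0002 0.0001 F [-0.2  0.2 -0.5] T [0.04 0.02 0.  ] op 85.1 q [-0.25  0.33  0.56  2.19 -0.28  0.68  2.18]
```

View pics/w13b.png

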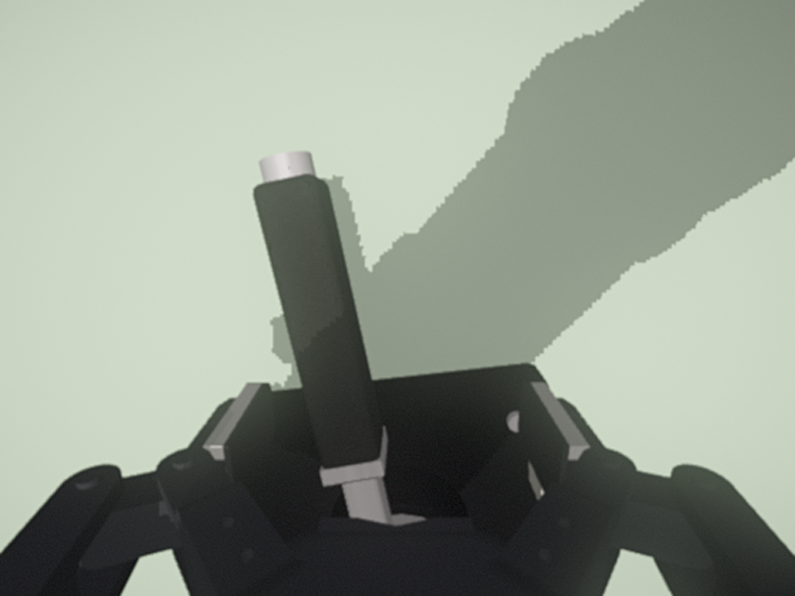

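Released; forces are at zero. The handle sprung back, drooped, and lies clear between the open jaws (left pad edge about col 270, handle 300–375). Lifting straight up.

Request:
{"op": "apply_moves", "data": {
  "plan": [
    {"grip": 85, "translation": [0, 0, 10], "rot": [0, 0, 0]},
    {"grip": 85, "translation": [0, 0, 30], "rot": [0, 0, 0]},
    {"grip": 85, "translation": [0, 0, 65], "rot": [0, 0, 0]},
    {"grip": 85, "translation": [0, 0, 105], "rot": [0, 0, 0]},
    {"grip": 85, "translation": [0, 0, 145], "rot": [0, 0, 0]},
    {"grip": 85, "translation": [0, 0, 160], "rot": [0, 0, 0]},
    {"grip": 85, "translation": [0, 0, 160], "rot": [0, 0, 0]},
    {"grip": 85, "translation": [0, 0, 160], "rot": [0, 0, 0]}
  ]
}}

```text
t: 13.85
position: [0.4446, -0.1673, 0.2538]
ee_rot: [0.001, -0.056, 0.998, 0.0]
ft_force: [-1.4, -0.7, -1.0]
opening: 0.0851
```

Request:
{"op": "apply_moves", "data": {
  "plan": [
    {"grip": 85, "translation": [0, 150, 20], "rot": [0, 0, 0]},
    {"grip": 85, "translation": [0, 150, 20], "rot": [0, 0, 0]},
    {"grip": 85, "translation": [0, 150, 20], "rot": [0, 0, 0]},
    {"grip": 85, "translation": [0, 150, 20], "rot": [0, 0, 0]},
    {"grip": 85, "translation": [0, 150, 20], "rot": [0, 0, 0]},
    {"grip": 85, "translation": [0, 150, 20], "rot": [0, 0, 0]},
    {"grip": 85, "translation": [0, 150, 20], "rot": [0, 0, 0]},
    {"grip": 85, "translation": [0, 150, 20], "rot": [0, 0, 0]}
  ]
}}

```text
t: 14.52
position: [0.4439, -0.0184, 0.2719]
ee_rot: [-0.001, -0.055, 0.999, -0.0]
ft_force: [0.1, 0.1, -0.3]
opening: 0.085
```

```bash
python3 - <<'E'
from fy import *
pose(); snap('top','t14');snap('side','s14')
crop('t14','t14b',270,140,400,260,6); crop('s14','s14b',230,180,390,300,5)
fit('t14',.09,15)
E
```

```text
t 14.52 tcp [ 0.4439 -0.0184  0.2719] handle 186.27 hole [ 0.5577 -0.0059] tilt x,y 0.0012 -0.0004 F [ 0.1  0.1 -0.3] T [-0.05  0.02 -0.03] op 85.0 q [-0.58 -0.02  0.47  2.07  0.01  1.1   1.57]
t14 [ 0.6305 -0.1214] 17.47 25.22
```

View pics/t14b.png

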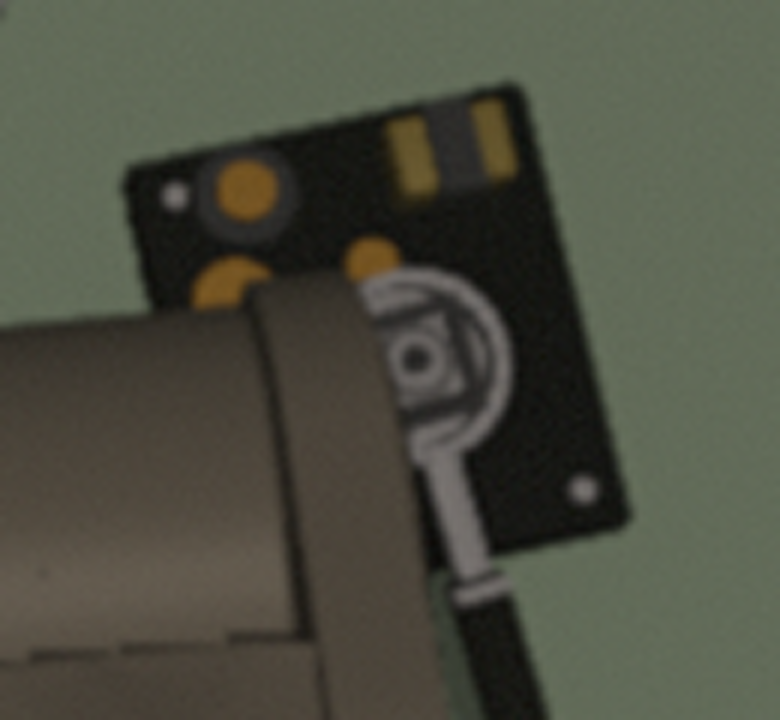

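View pics/s14b.png

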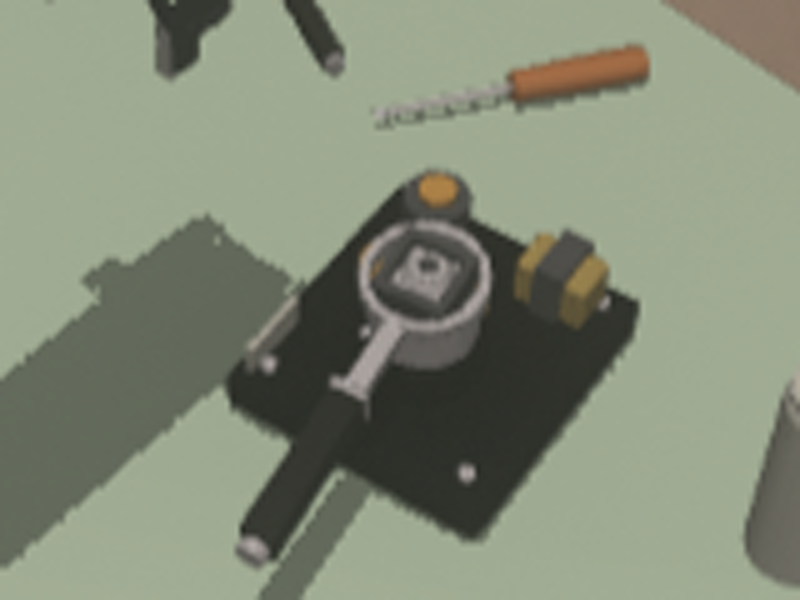

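View pics/t14.png

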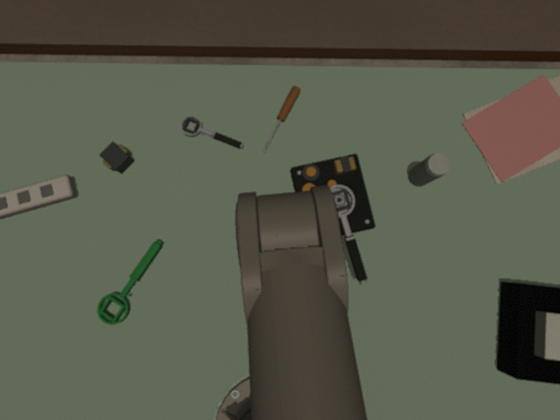

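```bash
python3 -c "
from plant import ticket; print(ticket.sign_off())"
```

```text
the job is handed in; nothing more can be done
None
```

I handed the job in at about 14.6 s of the 64 s allowed. The wrench is sitting on the cap, it has clicked, and the robot is touching nothing.

**What I did:** I took the larger black-gripped wrench, leaving the green one and the small one alone. I lowered its box end over the cap and turned it clockwise about 0.44 rad at the handle. Then I opened the jaws, lifted straight up and moved the arm aside.

**What the last checks showed:**
- **Seating:** contact came at TCP z = 0.093 m, where 0.094 m was expected for fully down. The final side view shows the box end around the cap with the handle drooping.
- **Click:** the moment rose from 0.1 to 1.26 N m, then fell to about 0.96 as the handle turned on. Between the last two pictures the box end stood still at 15.5° while the handle moved from 8.0° to 6.3°.
- **Bend:** after release the handle sprang back straight to about 15°. That puts the bend when I stopped at about 0.15 rad, past the 0.06 click point and short of the 0.24 end stop.
- **Other things:** the bystanders look unmoved in the final top view.

**What failed or disagreed:**
- I first misread the ring centre by about 4.5 mm. I corrected it from the other cameras and by feel before going down.
- The bend estimates did not agree: the force reading alone gave about 0.07 rad and the pictures 0.15 or slightly more. Both lie between click and stop.
- My automatic yaw fit failed on the final picture because the arm partly covered the ring, so I read that angle by eye.

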